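Re-rack pH samples in reverse order

ROBOT

A 6-joint arm with a two-finger parallel gripper is mounted at the origin on the work surface. World frame = base frame: x ahead of the robot, y to its left, z up, the work surface at z = 0. Lengths are in m, angles in rad, forces in N, time in s.
With the tool pointing down it reaches from about 0.325 to 0.775 m from the base axis. Payload 5.5 kg.
Tool frame: the origin (TCP) lies between the finger pads; the fingertips stand 11 mm ahead of it and the grasp point (between the pads) lies 8 mm behind it; z points along the fingers, y is the direction in which the jaws open and shut (so a half turn about z gives the same grasp; the last joint's range is limited). The gripper opens to 88 mm and grips with 3 to 60 N. Pads are 20 mm wide; open, the fingers measure 115 mm over their backs; the gripper's body (75 mm by 178 mm) begins 61 mm behind the grasp point.
Start: joints at [1.195, 0.091, 1.231, -0, 1.82, -0.057], TCP at [0.188, 0.57, 0.202] pointing down, gripper open.
Joint ranges: [-2.87, 2.87], [-0.86, 2.18], [0.17, 2.46], [-1.51, 4.65], [0.06, 2.69], [-2.65, 2.65]. Speed limits (rad/s): [2.57, 2.57, 3.01, 3.14, 3.14, 3.14].

INTERFACE

Orientations are given as a rotation vector (axis times angle).
In Python, from plant import telemetry, eyes, arm gives the robot as it stands.
- The arm moves only by the tool drive_tool, never from a script. Its arguments are lists of equal length, an entry for each row: "linear": the shift along the tool's x, y, z in cm, a list of three; "rot": the turn, a rotation vector about the tool's x, y, z in rad, a list of three; "hand": the closure, from 0 (fully open) to 1 (shut). In form: {"linear": [[tx, ty, tz], ...], "rot": [[ax, ay, az], ...], "hand": [hand, ...]}. A call has 1 to 12 rows; each row is the pose to reach, as a shift and turn from the pose measured when the call began, along the tool's axes at that moment; what a row does not reach only later rows make up. A row lasts 1/10 s, in which the tool goes at most 50 mm and 8.59 degrees, less where a joint would pass 70% of its speed; a pose out of reach is approached as far as the arm can. A call with a gripper value outside its range is refused whole. The fingers move at their own pace and stop on an object; the grip force is fixed at half the most. Time passes only in rows, so rows that repeat a pose let the fingers close. It gives the time, the measured TCP pose, the force and the opening at its end, in the units of the state.
- telemetry.observe(): the state, without advancing time (a new reading comes with each control period).
- eyes.snapshot(name): name is "scene" or "top" or "wrist"; returns a dict with "frame" (400x640x3 uint8, blue, green, red), "mtx" (3x3 intrinsics, pixels), "k1" (the pictures are not rectified: a ray, as slopes to the right and down, at radius r is drawn at 1 + k1 r^2 times it, then the intrinsics apply), "view" (4x4, takes a point from world to camera coordinates); the wrist camera has in their place "mount" (4x4, takes a point from camera to tool coordinates, whose origin is the TCP and whose axes are the flange's). Camera axes: x right, y down, z forward; pixel columns grow to the right and rows downward; lengths in m; the calibration is good to about 2 mm. A picture is of the moment at which its call begins: read the wrist's pose just before it. There is no depth.
- arm.sign_off(): hands the job in, once; it reports no verdict.
The state is a dict: "time": time; "joints": joint angles; "dq": joint speeds; "joint_torque": joint torques, N m; "tcp_pos": TCP position; "eef_rot": TCP orientation; "force": force on the tool from outside, world axes, zero at the start; "torque": the same for the moment, N m; "finger_gap": finger opening in m.
Only numpy, scipy, OpenCV 4.12 (cv2) and the standard library are available. Lean on these libraries where they do the work, as an engineer would, in place of code of your own. Each camera call takes 0.05 s, during which the arm holds its last target.

TASK

The four samples have been measured once and are to be measured again in reverse order, to check the meter for drift. Move each bottle from the full rack to the empty one so that their order is reversed as counted from the racks' finger tabs: the bottle now next to the tab of its rack goes into the cup farthest from the tab of the other rack, the second from the tab becomes the second from the end without a tab, and so on. Keep the bottles upright, set each one down in its cup without dropping it, and leave the beaker and the buffer bottle alone.

Things in the scene. Friction and masses are not known exactly. Their poses are not given: they have to be found in the camera images.
- full_rack: Aluminium rack holding the bottles at the start, left or right, any yaw. Fixed strip 64 x 260 x 6 mm flat on the bench, a rounded finger tab at its +y end only (y +130 to +176 mm). Origin: centre of its underside; y along the row, z up. Four square cups at x 0, y +96 (next to the tab), +32, -32, -96 mm: 54 mm inside, walls 3, floor 9 and rim 21 mm above the bench. 
- empty_rack: Grey plastic rack, empty at the start, left or right, any yaw. Fixed strip 64 x 260 x 6 mm flat on the bench, a rounded finger tab at its +y end only (y +130 to +176 mm). Origin: centre of its underside; y along the row, z up. Four square cups at x 0, y +96 (next to the tab), +32, -32, -96 mm: 54 mm inside, walls 3, floor 9 and rim 21 mm above the bench. 
- slim_vial: Slim round amber-glass vial with a white cap as wide as itself: 26 mm diameter, 84 mm tall (glass straight up to 68 mm), 40 g (masses vary). Loose; origin at the centre of its underside, z up along it. Starts upright in any cup of the full rack.
- neck_bottle: Round amber-glass bottle with a sloping shoulder, a neck and a small black cap: body 36 mm diameter and straight up to 50 mm, cap 21 mm diameter, 80 mm tall in all, 70 g (masses vary). Loose; origin at the centre of its underside, z up along it. Starts upright in any cup of the full rack.
- wide_jar: Low wide amber-glass jar with a white cap of the same width: 38 mm diameter, 56 mm tall (glass up to 44 mm), 80 g (masses vary). Loose; origin at the centre of its underside, z up along it. Starts upright in any cup of the full rack.
- square_bottle: Square amber-glass bottle with a round white cap: body 28 by 28 mm and 56 mm tall, cap 22 mm diameter, 72 mm tall in all, 60 g. At the start its faces (square to its x, y) lie within 10 degrees of the rack's sides (masses vary). Loose; origin at the centre of its underside, z up along it. Starts upright in any cup of the full rack.
- cup_slim_vial: Fixed white plastic cup on the full rack in which the slim vial stands at the start, one of four alike; it stays there and marks that bottle's first place. 60 mm square outside, 54 mm inside, 15 mm tall; origin at the centre of its underside (6 mm above the bench), inner floor 3 mm and rim 15 mm above it, axes parallel to the rack's.
- cup_neck_bottle: Fixed white plastic cup on the full rack in which the neck bottle stands at the start, one of four alike; it stays there and marks that bottle's first place. 60 mm square outside, 54 mm inside, 15 mm tall; origin at the centre of its underside (6 mm above the bench), inner floor 3 mm and rim 15 mm above it, axes parallel to the rack's.
- cup_wide_jar: Fixed white plastic cup on the full rack in which the wide jar stands at the start, one of four alike; it stays there and marks that bottle's first place. 60 mm square outside, 54 mm inside, 15 mm tall; origin at the centre of its underside (6 mm above the bench), inner floor 3 mm and rim 15 mm above it, axes parallel to the rack's.
- cup_square_bottle: Fixed white plastic cup on the full rack in which the square bottle stands at the start, one of four alike; it stays there and marks that bottle's first place. 60 mm square outside, 54 mm inside, 15 mm tall; origin at the centre of its underside (6 mm above the bench), inner floor 3 mm and rim 15 mm above it, axes parallel to the rack's.
- beaker: Bystander, not to be disturbed: white plastic beaker, 64 mm across the rim, 75 mm tall, loose on the bench on the far side. Origin at the centre of its underside.
- buffer_bottle: Bystander, not to be disturbed: dark grey plastic bottle with a paper band and a white cap, 60 mm diameter, 110 mm tall, loose on the bench on the far side. Origin at the centre of its underside.

How it is judged:
By the outcome, as a careful person would: the job done as asked, in the order asked, and still so for the second after the job is handed in, with the robot touching nothing.
It also fails if it takes over 112 s, if anything falls off the work surface, if the arm or the gripper's body presses on something with over 40 N, if the wrist force passes 120 N, or if a joint passes its speed limit or range.

## Working session

There is one attempt and no reset: what is moved stays moved. The work goes in short steps, Python scripts to look and compute and a tool call to move; the robot and the scene stay as the last step left them, time stands still between calls to the robot, and variables do not carry over. Pictures are saved under pics/ and viewed, and the job is handed in when it is done.

Besides the shell and the picture viewer there is one more tool, called as name(argument=value, ...), one argument or row to a line, values as JSON. drive_tool: Moves the arm, as the interface text tells. Its arguments: {"type":"object","properties":{"linear":{"type":"array","items":{"type":"array","items":{"type":"number"}}},"rot":{"type":"array","items":{"type":"array","items":{"type":"number"}}},"hand":{"type":"array","items":{"type":"number"}}},"required":["linear","rot","hand"]}

```bash
ls; mkdir -p pics
python3 - <<'E'
from plant import telemetry, eyes
import cv2,json
print(telemetry.observe())
for n in ("scene","top","wrist"):
    d=eyes.snapshot(n); cv2.imwrite(f"pics/{n}0.png",d["frame"])
    print(n,{k:(v.tolist() if hasattr(v,'tolist') else v) for k,v in d.items() if k!="frame"})
print(telemetry.observe()['time'])
E
```

```text
pics
{'time': 0.0, 'joints': array([ 1.19529899e+00,  9.18388442e-02,  1.23184766e+00,  2.55655995e-05,
        1.81981428e+00, -5.66511558e-02]), 'dq': array([-0.00174954, -0.00122031, -0.00224189,  0.0002715 ,  0.00083577,
       -0.00129075]), 'joint_torque': array([ 1.10219189e-03, -4.46462524e+01, -4.06439924e+01,  6.98077795e-02,
        2.96512269e-02, -1.75529399e-04]), 'tcp_pos': array([0.18792555, 0.56946003, 0.2010405 ]), 'eef_rot': array([-4.98644816e-01, -3.10132663e+00,  2.91884581e-03]), 'force': array([-0.33385645, -0.43960601, -0.84979598]), 'torque': array([0.04328023, 0.03621082, 0.00690739]), 'finger_gap': 0.08778224690853721}
scene {'mtx': [[401.6524112359796, 0.0, 318.51718391001464], [0.0, 401.6524112359796, 203.3759692258923], [0.0, 0.0, 1.0]], 'k1': 0.030631709263927772, 'view': [[0.15351075166183795, 0.9879661547047296, 0.018903075997514986, -0.0763208594736436], [0.625131217270027, -0.08228252953273345, -0.7761704365203489, -0.35088242422936894], [-0.7652747286554752, 0.13096741003640996, -0.6302397378693627, 1.383184689597514], [0.0, 0.0, 0.0, 1.0]]}
top {
[... 201 characters left out ...]
0.005204373137044029, -0.045243509238508776], [-0.9728932431028218, -0.03534048646467789, -0.2285383721419961, 0.5988842442610754], [0.22857853853628504, 0.0029537707560270588, -0.9735209946164163, 0.6897144419183378], [0.0, 0.0, 0.0, 1.0]]}
wrist {'mtx': [[281.2750709976903, 0.0, 322.96246206791767], [0.0, 281.2750709976903, 200.7921845475659], [0.0, 0.0, 1.0]], 'k1': -0.03554709784573751, 'mount': [[0.0001713592237472729, -0.96518656380381, -0.2615623590821294, 0.07087368723819133], [0.99999988201068, 4.6500737444138556e-05, 0.0004835455567252039, -0.00023534813360559514], [-0.00045454883175326813, -0.26156241108055595, 0.9651864578904346, -0.18168012925080942], [0.0, 0.0, 0.0, 1.0]]}
0.15
```

View pics/scene0.png

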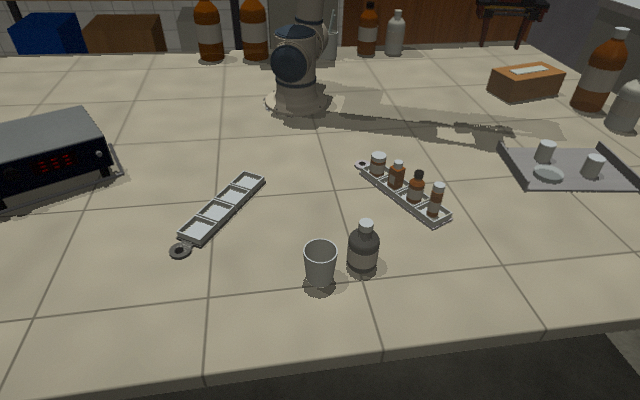

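View pics/top0.png

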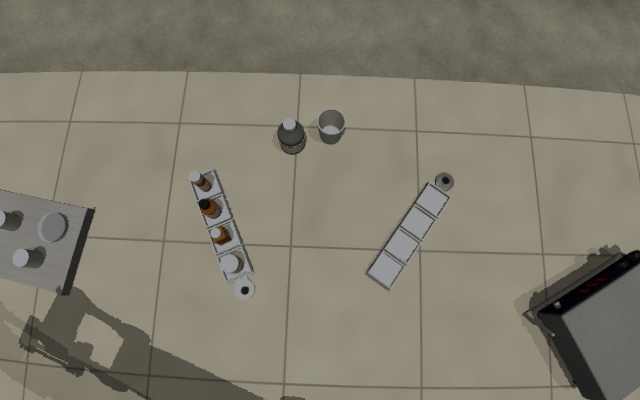

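View pics/wrist0.png

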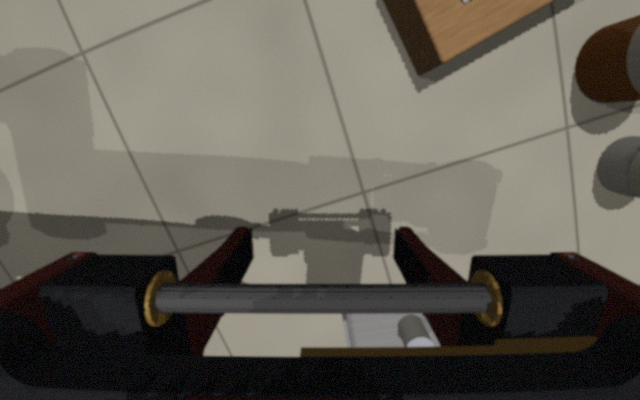

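The top view shows the full rack at left (about 195–255, 170–300) with its tab at the robot end (245,290). The order from the tab is jar, square, neck, slim. The empty rack is at right, with its tab at the far end (445,181). I'll zoom in to measure.

Run:
```python
import cv2
a=cv2.imread("pics/top0.png"); s=cv2.imread("pics/scene0.png")
def z(im,x,y,w,h,f,n):
    c=cv2.resize(im[y:y+h,x:x+w],None,fx=f,fy=f,interpolation=cv2.INTER_CUBIC)
    for i in range(0,w,10): 
        cv2.line(c,(i*f,0),(i*f,4),(0,0,255),1)
        if i%20==0: cv2.putText(c,str(x+i),(i*f,14),0,.35,(0,0,255),1)
    for i in range(0,h,10):
        cv2.line(c,(0,i*f),(4,i*f),(0,0,255),1)
        if i%20==0:cv2.putText(c,str(y+i),(5,i*f+4),0,.35,(0,0,255),1)
    cv2.imwrite(n,c)
z(a,180,160,90,145,4,"pics/tl.png"); z(a,355,165,110,135,4,"pics/tr.png")
z(s,345,140,120,95,6,"pics/sl.png"); z(s,160,160,120,105,5,"pics/sr.png")
```

```text
(no output)
```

View pics/tl.png

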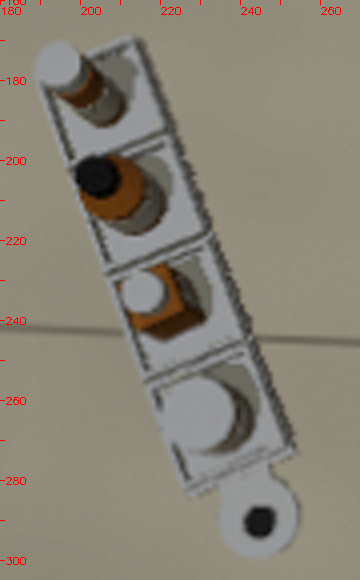

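View pics/tr.png

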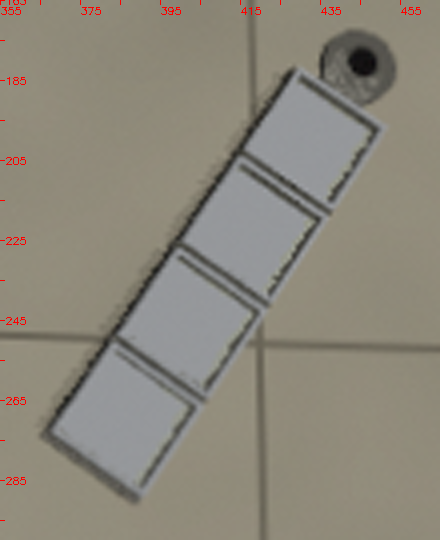

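View pics/sl.png

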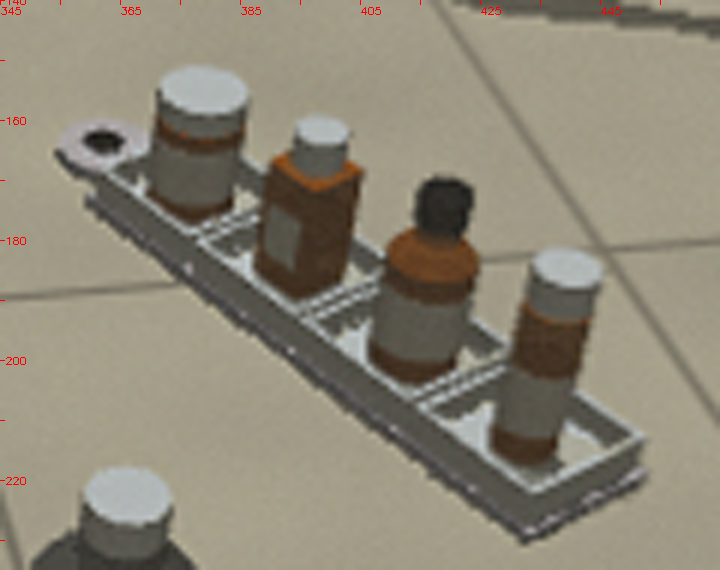

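```bash
cat > h.py <<'E'
import numpy as np, cv2
from scipy.optimize import least_squares
from scipy.spatial.transform import Rotation as R
CAM={'scene':dict(mtx=np.array([[401.6524112359796,0,318.51718391001464],[0,401.6524112359796,203.3759692258923],[0,0,1]]),k1=0.030631709263927772,view=np.array([[0.15351075166183795,0.9879661547047296,0.018903075997514986,-0.0763208594736436],[0.625131217270027,-0.08228252953273345,-0.7761704365203489,-0.35088242422936894],[-0.7652747286554752,0.13096741003640996,-0.6302397378693627,1.383184689597514],[0,0,0,1]])),
'top':dict(mtx=np.array([[362.60479195527256,0,319.37481308271424],[0,362.60479195527256,201.58338048809642],[0,0,1]]),k1=-0.08080075368101879,view=np.array([[0.035079755493584414,-0.9993709647847294,0.005204373137044029,-0.045243509238508776],[-0.9728932431028218,-0.03534048646467789,-0.2285383721419961,0.5988842442610754],[0.22857853853628504,0.0029537707560270588,-0.9735209946164163,0.6897144419183378],[0,0,0,1]]))}
WM=np.array([[281.2750709976903,0,322.96246206791767],[0,281.2750709976903,200.7921845475659],[0,0,1]]);WK=-0.03554709784573751
MOUNT=np.array([[0.0001713592237472729,-0.96518656380381,-0.2615623590821294,0.07087368723819133],[0.99999988201068,4.6500737444138556e-05,0.0004835455567252039,-0.00023534813360559514],[-0.00045454883175326813,-0.26156241108055595,0.9651864578904346,-0.18168012925080942],[0,0,0,1]])
def proj(cam,P):
    if isinstance(cam,str): c=CAM[cam]
    else: c=cam
    V=c['view'];P=np.atleast_2d(P)
    return cv2.projectPoints(P.astype(float),cv2.Rodrigues(V[:3,:3])[0],V[:3,3],c['mtx'],np.array([c['k1'],0,0,0,0]))[0][:,0]
def wristcam(st):
    T=np.eye(4);T[:3,:3]=R.from_rotvec(st['eef_rot']).as_matrix();T[:3,3]=st['tcp_pos']
    return dict(mtx=WM,k1=WK,view=np.linalg.inv(T@MOUNT))
def rackpts(p,pts):
    c,s=np.cos(p[2]),np.sin(p[2]);pts=np.atleast_2d(pts)
    return np.c_[p[0]+c*pts[:,0]-s*pts[:,1],p[1]+s*pts[:,0]+c*pts[:,1],pts[:,2]]
def wire(im,cam,p,f=1,off=(0,0)):
    for yc in (96,32,-32,-96):
        for hw,z,col in ((30,21,(0,255,0)),(27,9,(255,0,255))):
            q=np.array([[a*hw,yc+b*hw,z] for a,b in((-1,-1),(1,-1),(1,1),(-1,1))])/1e3
            u=(proj(cam,rackpts(p,q))+.5-off)*f
            cv2.polylines(im,[np.round(u).astype(int)],True,col,1)
E
python3 - <<'E'
from h import *
E=[('top',(429.2,181.8),(-30,126)),('top',(450.2,197),(30,126)),('top',(389.2,290),(30,-126))]
# full rack: tab at robot end
F=[('top',(213.7,170),(30,-126)),('top',(254,272.5),(30,126)),('top',(227.5,282.5),(-30,126)),('top',(190,182),(-30,-126)),
   ('scene',(433.8,221.8),(30,-126)),('scene',(452.5,212.5),(-30,-126))]
# image right = -y world. full rack +y points down(-x). its +x: Rz(-90): y-> ... solved by sign options
def fit(D,th0,c0):
    best=None
    for sg in (1,-1):
        def r(p): return np.concatenate([proj(c,rackpts(p,[[sg*q[0]/1e3,q[1]/1e3,.021]]))[0]-u for c,u,q in D])
        s=least_squares(r,[*c0,th0])
        if best is None or s.cost<best[0]: best=(s.cost,s.x,s.fun.round(1),sg)
    return best
a=fit(E,0,(.5,-.2)); b=fit(F,2.8,(.5,.25)); print(a);print(b)
fe,ff=a[1],b[1]
for n,u1,u2,z in (('jar',(230,263.2),(378.8,155),.065),('sq',(216.5,233),(398.7,161.8),.081),('neck',(204.2,204),(419.2,171.3),.089),('slim',(194.7,176.2),(439.5,185),.093)):
    o=[]
    for cs in (('top',),('scene',),('top','scene')):
        U={'top':u1,'scene':u2}
        s=least_squares(lambda p:np.concatenate([proj(c,[p[0],p[1],z])[0]-U[c] for c in cs]),[.5,.2]); o.append(s.x.round(4))
    c,sn=np.cos(ff[2]),np.sin(ff[2]);d=o[2]-ff[:2]
    print(n,o,'rack xy',(c*d[0]+sn*d[1]).round(4),(-sn*d[0]+c*d[1]).round(4))
for cam in('top','scene'):
    im0=cv2.imread(f"pics/{cam}0.png")
    for nm,p in(('e',fe),('f',ff)):
        u=proj(cam,rackpts(p,[[0,0,.02]]))[0].astype(int)-[65,70];f=4
        im=cv2.resize(im0[u[1]:u[1]+140,u[0]:u[0]+130],None,fx=f,fy=f,interpolation=cv2.INTER_CUBIC)
        wire(im,cam,p,f,u); cv2.imwrite(f"pics/w_{cam}_{nm}.png",im)
a=[cv2.imread(f"pics/w_{c}_{n}.png") for c in('top','scene') for n in 'ef']
v=np.vstack([np.hstack(a[:2]),np.hstack(a[2:])]);
cv2.imwrite("pics/wA.png",cv2.resize(np.hstack(a[:2]),(800,430)));cv2.imwrite("pics/wB.png",cv2.resize(np.hstack(a[2:]),(800,430)))
E
```

```text
(np.float64(0.3459879307495472), array([ 0.54535844, -0.22514624, -2.16764714]), array([-0.6,  0.2,  0.5,  0.1,  0.1, -0.3]), 1)
(np.float64(8.832194736379885), array([0.55202361, 0.19449937, 2.02894024]), array([-1. , -0.6, -0.4, -0.9,  0.2,  0.6, -1.6, -2.2, -1.4, -0.8, -1.7,
       -1.4]), -1)
jar [array([0.4657, 0.1536]), array([0.4693, 0.1553]), array([0.4665, 0.1546])] rack xy 0.002 0.0944
sq [array([0.5243, 0.1827]), array([0.5289, 0.1855]), array([0.5256, 0.1843])] rack xy 0.0025 0.0282
neck [array([0.5819, 0.2117]), array([0.5843, 0.2147]), array([0.5829, 0.2133])] rack xy 0.0032 -0.036
slim [array([0.6393, 0.237 ]), array([0.6451, 0.2373]), array([0.6412, 0.2378])] rack xy -0.0006 -0.0991
```

View pics/wA.png

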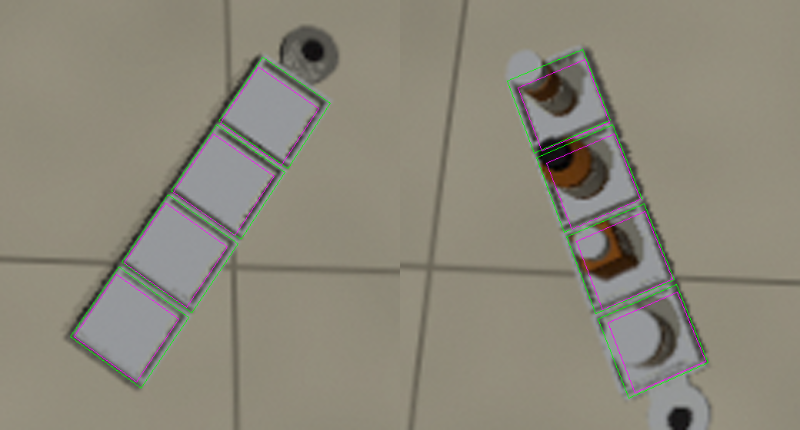

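View pics/wB.png

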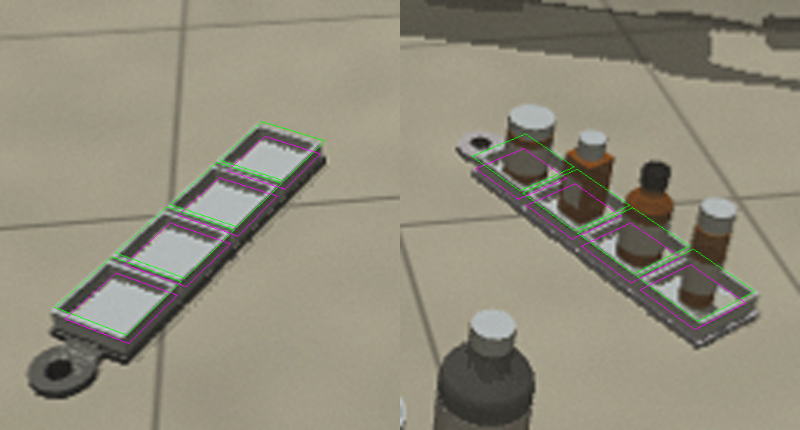

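Both overlays fit well in the top view and sit about 3 mm off in the scene view. I'll go above the full rack and refine with the wrist camera.

```bash
cat >> h.py <<'E'
def goto(st,pos,yaw):
    """tool down, tool-y axis at world angle yaw (mod pi, nearest) -> shift cm, rotvec"""
    M=R.from_rotvec(st['eef_rot']).as_matrix()
    best=None
    for k in (0,np.pi):
        y=np.array([np.cos(yaw+k),np.sin(yaw+k),0]);z=np.array([0,0,-1.]);x=np.cross(y,z)
        D=R.from_matrix(M.T@np.c_[x,y,z]).as_rotvec()
        if best is None or np.linalg.norm(D)<np.linalg.norm(best): best=D
    return (M.T@(np.array(pos)-st['tcp_pos'])*100).round(2).tolist(), best.round(3).tolist()
E
python3 - <<'E'
from h import *
from plant import telemetry
print(goto(telemetry.observe(),[.552,.195,.2],2.029))
E
```

```text
([-46.31, -24.16, 0.16], [-0.001, -0.001, -0.777])
```

drive_tool(
  linear=[
    [-4,-2,0],
    [-8,-4.2,0],
    [-12,-6.3,0],
    [-16,-8.4,0],
    [-20,-10.4,0],
    [-24,-12.5,0],
    [-28,-14.6,0],
    [-32,-16.7,0],
    [-36,-18.8,0],
    [-40,-20.9,0],
    [-44,-23,0],
    [-46.3,-24.2,0],
  ],
  rot=[
    [0,0,-0.07],
    [0,0,-0.14],
    [0,0,-0.21],
    [0,0,-0.28],
    [0,0,-0.35],
    [0,0,-0.42],
    [0,0,-0.49],
    [0,0,-0.56],
    [0,0,-0.63],
    [0,0,-0.7],
    [0,0,-0.75],
    [0,0,-0.777],
  ],
  hand=[0,0,0,0,0,0,0,0,0,0,0,0],
)

```text
time: 1.35
tcp_pos: [0.5534, 0.1918, 0.2008]
eef_rot: [0.712, -3.058, 0.003]
force: [0.0, 0.9, -0.2]
finger_gap: 0.0881
```

drive_tool(
  linear=[
    [0,0,0],
    [0,0,0],
  ],
  rot=[
    [0,0,0],
    [0,0,0],
  ],
  hand=[0,0],
)

```text
time: 1.55
tcp_pos: [0.5533, 0.1914, 0.2001]
eef_rot: [0.709, -3.057, 0.003]
force: [-0.2, 0.4, 1.0]
finger_gap: 0.0879
```

```bash
cat > look.py <<'E'
import sys,pickle
from h import *
from plant import telemetry,eyes
st=telemetry.observe();d=eyes.snapshot(sys.argv[1]);n=sys.argv[2]
cv2.imwrite(f"pics/{n}.png",d["frame"]);pickle.dump(st,open(f"{n}.pkl","wb"))
print(st['time'],st['tcp_pos'].round(4),st['eef_rot'].round(3),st['force'].round(1),st['finger_gap'],st['joints'].round(2))
E
python3 look.py wrist w1
```

```text
1.55 [0.5533 0.1914 0.2001] [ 7.090e-01 -3.057e+00  3.000e-03] [-0.2  0.4  1. ] 0.08792696294817755 [ 0.28  0.05  1.27 -0.    1.82 -1.75]
```

View pics/w1.png

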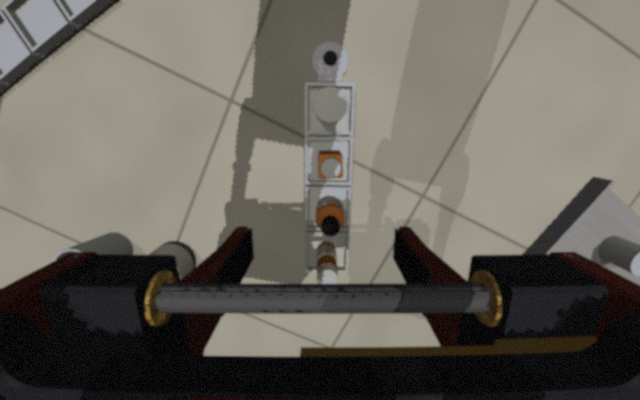

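Run:
```python
from h import *
import pickle
st=pickle.load(open('w1.pkl','rb'));cam=wristcam(st)
im0=cv2.imread('pics/w1.png');f=4;o=(270,35)
im=cv2.resize(im0[35:285,270:400],None,fx=f,fy=f,interpolation=cv2.INTER_CUBIC)
p=[.55202,.1945,2.0289]
wire(im,cam,p,f,o)
# crop w/ axis ticks
cv2.imwrite('pics/w1z.png',im[:560]);cv2.imwrite('pics/w1y.png',im[440:])
```

```text
(no output)
```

View pics/w1z.png

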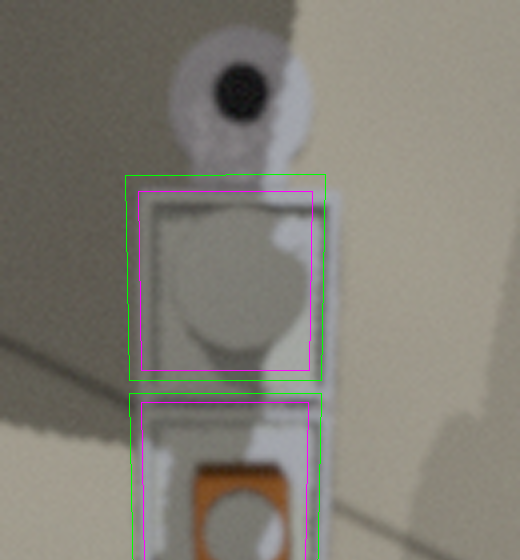

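View pics/w1y.png

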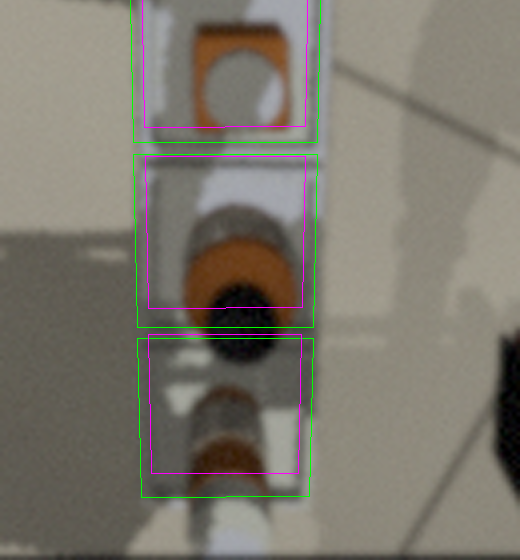

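Run:
```python
from h import *
import pickle
st=pickle.load(open('w1.pkl','rb'));cam=wristcam(st)
U=lambda x,y:(270+x/4-.375,35+y/4-.375)
D=[((140,194),(30,126)),((338,192),(-30,126))]
for x,y,q in ((140,194,(1,1)),(338,192,(-1,1))): pass
def r(p):
    A=proj(cam,rackpts(p,[[.03,.126,.021],[-.03,.126,.021],[.03,-.126,.021],[-.03,-.126,.021]]))
    P=[U(140,194),U(338,192),U(148,936),U(314,934)]
    return (A-P).ravel()
for s0 in (1,):
    s=least_squares(r,[.552,.1945,2.029]);print(s.x.round(4),s.fun.round(1))
T={'jar':((238,280),.065),'sq':((244,525),.081),'neck':((241,762),.089)}
for n,(u,z) in T.items():
    q=least_squares(lambda p:proj(cam,[p[0],p[1],z])[0]-U(*u),[.5,.2]).x;print(n,q.round(4))
```

```text
[0.5547 0.1996 2.0192] [ 49.9  -0.7 -49.5  -0.6  41.6   3.1 -41.9   3.3]
jar [0.4676 0.1565]
sq [0.5241 0.186 ]
neck [0.5823 0.2138]
```

Run:
```python
from h import *
import pickle
st=pickle.load(open('w1.pkl','rb'));cam=wristcam(st)
U=lambda x,y:(270+x/4-.375,35+y/4-.375)
def r(p):
    A=proj(cam,rackpts(p,[[-.03,.126,.021],[.03,.126,.021],[-.03,-.126,.021],[.03,-.126,.021]]))
    return (A-[U(140,194),U(338,192),U(148,936),U(314,934)]).ravel()
s=least_squares(r,[.552,.1945,2.029]);print(s.x.round(4),s.fun.round(1)); print(rackpts(s.x,[[0,y,0] for y in(.096,.032,-.032,-.096)]).round(4))
from plant import telemetry
print(goto(telemetry.observe(),[.467,.1555,.13],2.024))
print(goto(telemetry.observe(),[.467,.1555,.038],2.024))
```

```text
[0.5536 0.199  2.0218] [-0.3 -2.1  0.2 -1.3 -0.2  2.1  0.4  2.8]
[[0.4672 0.1572 0.    ]
 [0.5248 0.1851 0.    ]
 [0.5824 0.213  0.    ]
 [0.64   0.2409 0.    ]]
([9.31, 0.5, 7.07], [-0.001, -0.003, 0.004])
([9.28, 0.51, 16.27], [-0.001, -0.003, 0.004])
```

drive_tool(
  linear=[
    [3,0.2,2],
    [6,0.3,4],
    [9.3,0.5,7],
    [9.3,0.5,8.5],
    [9.3,0.5,10],
    [9.3,0.5,11.5],
    [9.3,0.5,13],
    [9.3,0.5,14.5],
    [9.3,0.5,15.5],
    [9.3,0.5,16.2],
    [9.3,0.5,16.2],
  ],
  rot=[
    [0,0,0],
    [0,0,0],
    [0,0,0],
    [0,0,0],
    [0,0,0],
    [0,0,0],
    [0,0,0],
    [0,0,0],
    [0,0,0],
    [0,0,0],
    [0,0,0],
  ],
  hand=[0,0,0,0,0,0,0,0,0,0,0],
)

```text
time: 2.7
tcp_pos: [0.4664, 0.1552, 0.0375]
eef_rot: [0.71, -3.055, 0.002]
force: [-0.7, 0.6, -0.4]
finger_gap: 0.0878
```

```bash
python3 look.py wrist w2
python3 - <<'E'
from h import *
from plant import telemetry
print(goto(telemetry.observe(),[.467,.1555,.038],2.024))
E
```

```text
2.7 [0.4664 0.1552 0.0375] [ 7.100e-01 -3.055e+00  2.000e-03] [-0.7  0.6 -0.4] 0.08781383636537769 [ 0.25 -0.17  1.78 -0.    1.54 -1.77]
([-0.03, 0.02, 0.04], [-0.001, -0.004, 0.004])
```

View pics/w2.png

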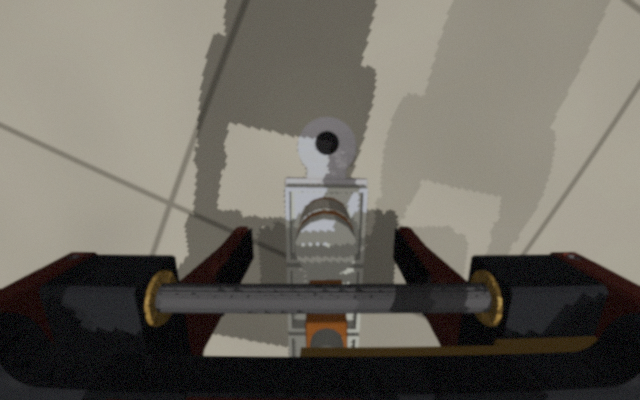

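The jar (325,240) is centred between the fingers (250 and 400), so I'll close on it.

drive_tool(
  linear=[
    [0,0,0],
    [0,0,0],
    [0,0,0],
    [0,0,0],
    [0,0,0],
    [0,0,0],
    [0,0,0],
    [0,0,0],
  ],
  rot=[
    [0,0,0],
    [0,0,0],
    [0,0,0],
    [0,0,0],
    [0,0,0],
    [0,0,0],
    [0,0,0],
    [0,0,0],
  ],
  hand=[0.2,0.3,0.4,0.5,0.6,0.7,0.8,1],
)

```text
time: 3.55
tcp_pos: [0.4668, 0.1553, 0.0385]
eef_rot: [0.711, -3.057, 0.002]
force: [0.7, 1.1, 0.4]
finger_gap: 0.0364
```

drive_tool(
  linear=[
    [0,0,0],
    [0,0,-0.5],
    [0,0,-2],
    [0,0,-4],
    [0,0,-6],
    [0,0,-8],
    [0,0,-10],
    [0,0,-10],
  ],
  rot=[
    [0,0,0],
    [0,0,0],
    [0,0,0],
    [0,0,0],
    [0,0,0],
    [0,0,0],
    [0,0,0],
    [0,0,0],
  ],
  hand=[1,1,1,1,1,1,1,1],
)

```text
time: 4.35
tcp_pos: [0.4688, 0.1559, 0.143]
eef_rot: [-0.711, 3.056, -0.002]
force: [-0.6, 0.2, -1.1]
finger_gap: 0.036
```

```bash
python3 look.py scene s3
python3 - <<'E'
from h import *
from plant import telemetry
print(goto(telemetry.observe(),[.545,-.225,.16],-2.1676))
E
```

```text
4.35 [0.4688 0.1559 0.143 ] [-7.110e-01  3.056e+00 -2.000e-03] [-0.6  0.2 -1.1] 0.03602045469363735 [ 0.25 -0.2   1.62 -0.    1.72 -1.77]
([9.9, -37.57, -1.87], [-0.001, 0.001, 1.054])
```

View pics/s3.png

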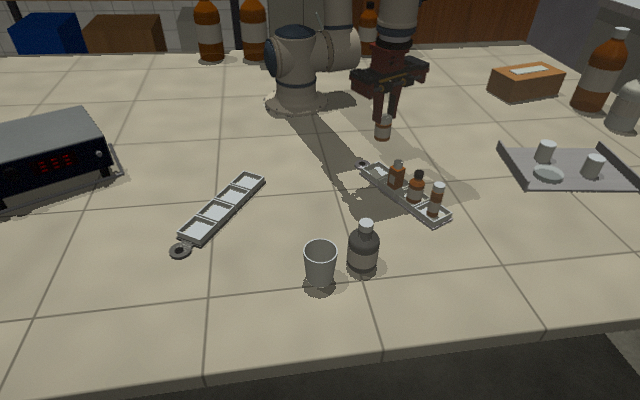

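The jar is held upright. I'll move over the empty rack and refine its pose with the wrist camera.

drive_tool(
  linear=[
    [0.7,-2.5,-0.2],
    [1.5,-5.5,-0.4],
    [2.4,-9,-0.5],
    [3.3,-12.5,-0.7],
    [4.2,-16,-0.8],
    [5.1,-19.5,-1],
    [6,-23,-1.2],
    [6.9,-26.5,-1.4],
    [7.8,-30,-1.5],
    [8.7,-33.5,-1.7],
    [9.5,-36.2,-1.9],
    [9.9,-37.6,-1.9],
  ],
  rot=[
    [0,0,0.09],
    [0,0,0.18],
    [0,0,0.27],
    [0,0,0.36],
    [0,0,0.45],
    [0,0,0.54],
    [0,0,0.63],
    [0,0,0.72],
    [0,0,0.81],
    [0,0,0.9],
    [0,0,0.99],
    [0,0,1.054],
  ],
  hand=[1,1,1,1,1,1,1,1,1,1,1,1],
)

```text
time: 5.6
tcp_pos: [0.5446, -0.2276, 0.1587]
eef_rot: [-0.932, -2.999, 0.002]
force: [0.0, 0.3, -0.7]
finger_gap: 0.0357
```

drive_tool(
  linear=[
    [0,0,0],
    [0,0,0],
  ],
  rot=[
    [0,0,0],
    [0,0,0],
  ],
  hand=[1,1],
)

```text
time: 5.8
tcp_pos: [0.544, -0.2274, 0.1572]
eef_rot: [-0.93, -2.997, 0.0]
force: [0.0, 0.5, 0.9]
finger_gap: 0.0359
```

```bash
python3 look.py wrist w4
python3 - <<'E'
from h import *
import pickle
st=pickle.load(open('w4.pkl','rb'));cam=wristcam(st)
im0=cv2.imread('pics/w4.png');f=3;o=(220,20)
im=cv2.resize(im0[20:290,220:440],None,fx=f,fy=f,interpolation=cv2.INTER_CUBIC)
wire(im,cam,[0.54535844, -0.22514624, -2.16764714],f,o)
cv2.imwrite('pics/w4z.png',im[:600])
E
```

```text
5.8 [ 0.544  -0.2274  0.1572] [-0.93  -2.997  0.   ] [0.  0.5 0.9] 0.03594240360555483 [-0.45  0.06  1.34 -0.    1.74 -1.42]
```

View pics/w4z.png

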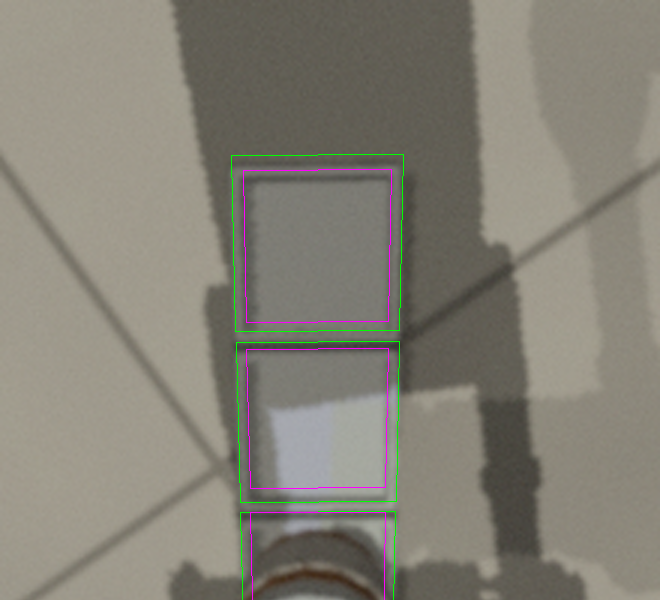

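View pics/w4.png

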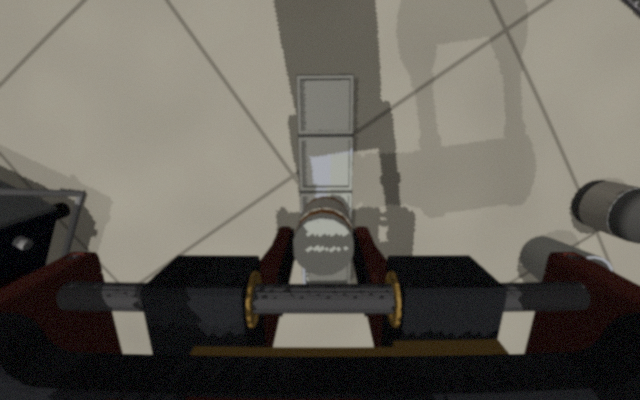

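Run:
```python
from h import *
im0=cv2.imread('pics/w4.png')
c=cv2.resize(im0[65:205,285:370],None,fx=5,fy=5,interpolation=cv2.INTER_CUBIC)
g=cv2.createCLAHE(3,(4,4)).apply(cv2.cvtColor(c,cv2.COLOR_BGR2GRAY));c=cv2.cvtColor(g,cv2.COLOR_GRAY2BGR)
for i in range(0,85,10): cv2.putText(c,str(285+i),(i*5,10),0,.35,(0,0,255),1);cv2.line(c,(i*5,12),(i*5,18),(0,0,255),1)
for i in range(0,140,10): cv2.putText(c,str(65+i),(0,i*5+4),0,.35,(0,0,255),1)
cv2.imwrite('pics/w4c.png',c[:600])
```

```text
(no output)
```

View pics/w4c.png

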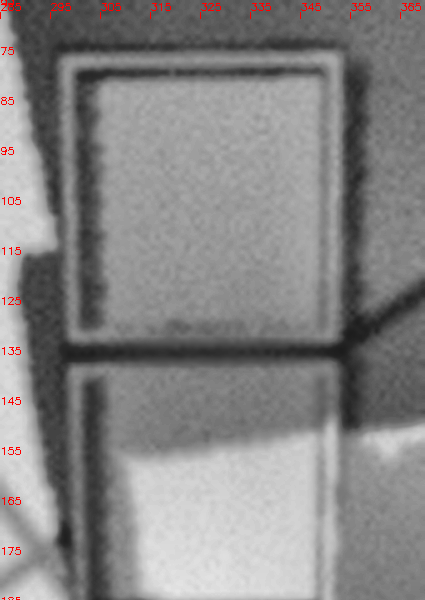

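Run:
```python
from h import *
import pickle
cam=wristcam(pickle.load(open('w4.pkl','rb')))
P=np.array([[297,75.4],[353.6,75.4],[298.2,133.6],[353.4,133.6],[298.4,137.4],[353,137.4]])-.4
for sg in(1,-1):
    Q=[[sg*x,y,.021] for y in(-.126,-.066,-.062) for x in(-.03,.03)]
    s=least_squares(lambda p:(proj(cam,rackpts(p,Q))-P).ravel(),[.545,-.225,-2.168]);print(s.cost,s.x.round(4),s.fun.round(1))
    print(rackpts(s.x,[[0,y,0] for y in(.096,.032,-.032,-.096)]).round(4))
print(rackpts([0.54535844, -0.22514624, -2.16764714],[[0,y,0] for y in(.096,.032,-.032,-.096)]).round(4))
```

```text
9187.847948432016 [ 0.5544 -0.2202 -2.0578] [ 52.5  -1.9 -60.7   5.1  56.3  -2.  -52.9   4.3  56.4  -2.1 -52.    4.2]
[[ 0.6392 -0.2651  0.    ]
 [ 0.5826 -0.2352  0.    ]
 [ 0.5261 -0.2052  0.    ]
 [ 0.4695 -0.1753  0.    ]]
0.3348787326880579 [ 0.5485 -0.2274 -2.1678] [-0.   0.1  0.4 -0.1  0.2  0.2 -0.5 -0.1  0.1  0.1 -0.2 -0.2]
[[ 0.6279 -0.2813  0.    ]
 [ 0.575  -0.2454  0.    ]
 [ 0.5221 -0.2094  0.    ]
 [ 0.4691 -0.1734  0.    ]]
[[ 0.6248 -0.2791  0.    ]
 [ 0.5718 -0.2431  0.    ]
 [ 0.5189 -0.2072  0.    ]
 [ 0.466  -0.1712  0.    ]]
```

Run:
```python
from h import *
from plant import telemetry
s=telemetry.observe()
print(goto(s,[.4675,-.1723,.09],-2.1677));print(goto(s,[.4675,-.1723,.0395],-2.1677))
```

```text
([9.39, 0.17, 6.79], [-0.001, -0.002, -0.004])
([9.38, 0.17, 11.84], [-0.001, -0.002, -0.004])
```

drive_tool(
  linear=[
    [3,0,1.5],
    [6,0.1,3.5],
    [9.4,0.2,5.5],
    [9.4,0.2,6.8],
    [9.4,0.2,6.8],
    [9.4,0.2,6.8],
  ],
  rot=[
    [0,0,0],
    [0,0,0],
    [0,0,0],
    [0,0,0],
    [0,0,0],
    [0,0,0],
  ],
  hand=[1,1,1,1,1,1],
)

```text
time: 6.45
tcp_pos: [0.4686, -0.172, 0.0909]
eef_rot: [-0.928, -3.001, 0.001]
force: [-0.1, 1.6, 0.0]
finger_gap: 0.0362
```

```bash
python3 look.py wrist w5; python3 look.py top t5
python3 - <<'E'
import cv2,numpy as np
a=cv2.imread('pics/w5.png');b=cv2.imread('pics/t5.png')
a=a[30:300,220:440];b=cv2.resize(b[160:320,340:480],None,fx=3,fy=3)
a=cv2.resize(a,None,fx=480/270,fy=480/270);cv2.imwrite('pics/wt5.png',np.hstack([a,b]))
from h import *
from plant import telemetry
print(goto(telemetry.observe(),[.4675,-.1723,.0395],-2.1677))
E
```

```text
6.45 [ 0.4686 -0.172   0.0909] [-9.280e-01 -3.001e+00  1.000e-03] [-0.1  1.6  0. ] 0.03619217620869728 [-0.42 -0.18  1.69 -0.    1.63 -1.39]
6.5 [ 0.469  -0.1724  0.0914] [ 9.290e-01  3.001e+00 -1.000e-03] [ 0.8 -0.5 -0.1] 0.03573064859403425 [-0.42 -0.18  1.69 -0.    1.63 -1.39]
([0.14, -0.06, 5.2], [-0.001, 0.0, -0.004])
```

View pics/wt5.png

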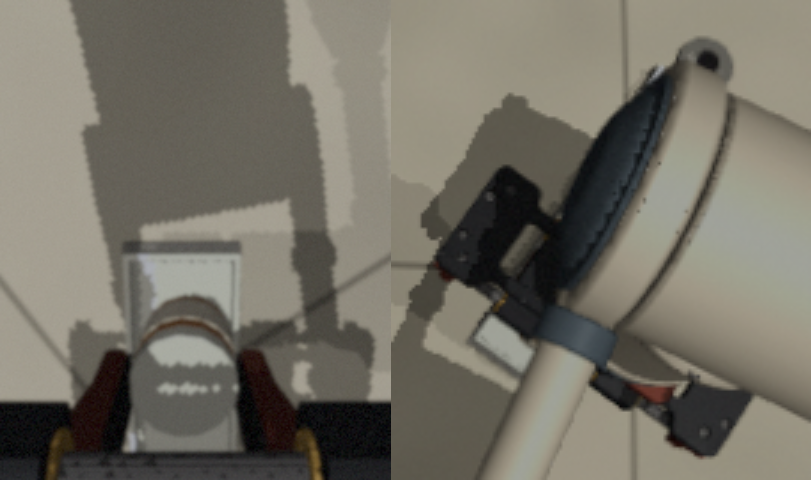

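The jar is laterally centred over the cup (crop 185,340; cup 125–240). I'll lower it.

drive_tool(
  linear=[
    [0.1,-0.1,1],
    [0.1,-0.1,2],
    [0.1,-0.1,3],
    [0.1,-0.1,3.8],
    [0.1,-0.1,4.4],
    [0.1,-0.1,4.8],
    [0.1,-0.1,5],
    [0.1,-0.1,5.1],
    [0.1,-0.1,5.2],
    [0.1,-0.1,5.2],
  ],
  rot=[
    [0,0,0],
    [0,0,0],
    [0,0,0],
    [0,0,0],
    [0,0,0],
    [0,0,0],
    [0,0,0],
    [0,0,0],
    [0,0,0],
    [0,0,0],
  ],
  hand=[1,1,1,1,1,1,1,1,1,1],
)

```text
time: 7.55
tcp_pos: [0.4678, -0.1729, 0.0398]
eef_rot: [0.929, 3.0, -0.001]
force: [0.6, -0.4, -0.7]
finger_gap: 0.0359
```

drive_tool(
  linear=[
    [0,0,0.05],
    [0,0,0.1],
    [0,0,0.1],
  ],
  rot=[
    [0,0,0],
    [0,0,0],
    [0,0,0],
  ],
  hand=[1,1,1],
)

```text
time: 7.85
tcp_pos: [0.4678, -0.1729, 0.0388]
eef_rot: [0.929, 3.0, -0.001]
force: [-0.2, -0.2, -0.7]
finger_gap: 0.0356
```

drive_tool(
  linear=[
    [0,0,0.05],
    [0,0,0.1],
    [0,0,0.1],
  ],
  rot=[
    [0,0,0],
    [0,0,0],
    [0,0,0],
  ],
  hand=[1,1,1],
)

```text
time: 8.15
tcp_pos: [0.4682, -0.1731, 0.0384]
eef_rot: [0.929, 2.999, -0.001]
force: [0.9, 0.3, 2.4]
finger_gap: 0.0361
```

Contact is felt at 2.4 N, so I'll open and rise.

drive_tool(
  linear=[
    [0,0,0],
    [0,0,0],
    [0,0,0],
    [0,0,0],
    [0,0,0],
    [0,0,-1],
    [0,0,-3],
    [0,0,-6],
    [0,0,-9],
    [0,0,-12],
    [0,0,-13],
  ],
  rot=[
    [0,0,0],
    [0,0,0],
    [0,0,0],
    [0,0,0],
    [0,0,0],
    [0,0,0],
    [0,0,0],
    [0,0,0],
    [0,0,0],
    [0,0,0],
    [0,0,0],
  ],
  hand=[0.5,0.4,0.2,0,0,0,0,0,0,0,0],
)

```text
time: 9.25
tcp_pos: [0.4692, -0.1735, 0.1729]
eef_rot: [0.927, 2.993, -0.003]
force: [-0.5, 0.1, 0.1]
finger_gap: 0.0878
```

```bash
python3 look.py wrist w6
python3 - <<'E'
from h import *
from plant import telemetry
s=telemetry.observe()
print(goto(s,[.525,.1855,.17],2.024))
E
```

```text
9.25 [ 0.4692 -0.1735  0.1729] [ 0.927  2.993 -0.003] [-0.5  0.1  0.1] 0.08779697283195623 [-0.42 -0.19  1.55 -0.    1.77 -1.39]
([15.69, 32.77, 0.18], [-0.004, 0.008, -1.054])
```

View pics/w6.png

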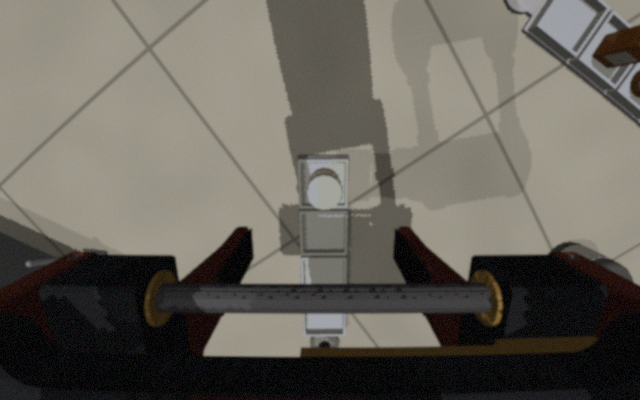

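The jar stands centred in the end cup (324,188). Next is the square bottle.

drive_tool(
  linear=[
    [1,2,0],
    [2.3,4.8,0],
    [3.7,7.8,0],
    [5.2,10.8,0],
    [6.6,13.8,0],
    [8,16.8,0],
    [9.5,19.8,0],
    [10.9,22.8,0],
    [12.3,25.8,0],
    [13.8,28.8,0],
    [15,31.3,0.1],
    [15.7,32.8,0.2],
  ],
  rot=[
    [0,0,-0.09],
    [0,0,-0.18],
    [0,0,-0.27],
    [0,0,-0.36],
    [0,0,-0.45],
    [0,0,-0.54],
    [0,0,-0.63],
    [0,0,-0.72],
    [0,0,-0.81],
    [0,0,-0.9],
    [0,0,-0.99],
    [0,0,-1.054],
  ],
  hand=[0,0,0,0,0,0,0,0,0,0,0,0],
)

```text
time: 10.5
tcp_pos: [0.5245, 0.1878, 0.1677]
eef_rot: [-0.713, 3.056, -0.008]
force: [0.0, -0.5, -0.2]
finger_gap: 0.0878
```

drive_tool(
  linear=[
    [0,0,0],
    [0,0,0],
  ],
  rot=[
    [0,0,0],
    [0,0,0],
  ],
  hand=[0,0],
)

```text
time: 10.7
tcp_pos: [0.5238, 0.1876, 0.166]
eef_rot: [-0.713, 3.059, -0.009]
force: [0.2, 0.3, 0.4]
finger_gap: 0.0878
```

```bash
python3 look.py wrist w7
python3 - <<'E'
from h import *
import pickle
from plant import telemetry
s=telemetry.observe()
print(goto(s,[.525,.1855,.1],2.024),goto(s,[.525,.1855,.04],2.024))
im=cv2.imread('pics/w7.png');cam=wristcam(pickle.load(open('w7.pkl','rb')))
for (x,y,z) in ((.525,.1855,.081),(.5826,.2135,.089),(.641,.2375,.093)):
    u=proj(cam,[x,y,z])[0];cv2.drawMarker(im,tuple(np.round(u).astype(int)),(0,255,0),0,5,1)
cv2.imwrite('pics/w7z.png',cv2.resize(im[120:300,230:420],None,fx=3,fy=3,interpolation=cv2.INTER_CUBIC))
E
```

```text
10.7 [0.5238 0.1876 0.166 ] [-0.713  3.059 -0.009] [0.2 0.3 0.4] 0.08777218820513871 [ 0.29 -0.03  1.42 -0.01  1.75 -1.74]
([-0.02, -0.15, 6.66], [-0.006, 0.0, 0.004]) ([-0.02, -0.11, 12.66], [-0.006, 0.0, 0.004])
```

View pics/w7z.png

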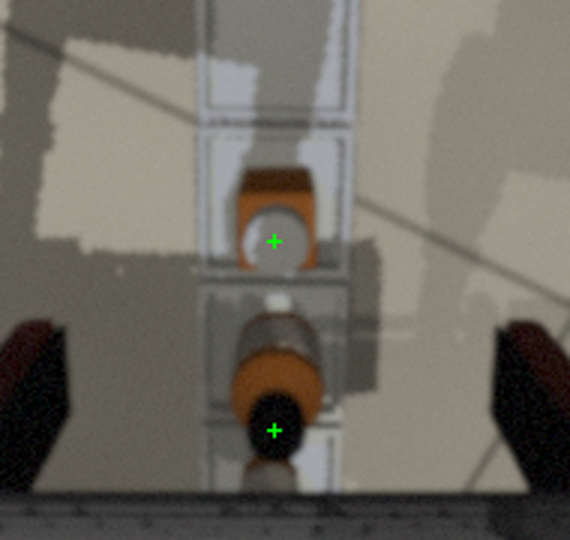

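Predicted positions land on both caps, and the square bottle is aligned with the rack. Descend and grip.

drive_tool(
  linear=[
    [0,-0.1,2.5],
    [0,-0.1,5],
    [0,-0.1,7],
    [0,-0.1,8.5],
    [0,-0.1,10],
    [0,-0.1,11.3],
    [0,-0.1,12.2],
    [0,-0.1,12.7],
    [0,-0.1,12.7],
  ],
  rot=[
    [-0.005,0,0],
    [-0.005,0,0],
    [-0.005,0,0],
    [-0.005,0,0],
    [-0.005,0,0],
    [-0.005,0,0],
    [-0.005,0,0],
    [-0.005,0,0],
    [-0.005,0,0],
  ],
  hand=[0,0,0,0,0,0,0,0,0],
)

```text
time: 11.65
tcp_pos: [0.5246, 0.1855, 0.039]
eef_rot: [0.711, -3.059, 0.001]
force: [0.1, 0.4, -0.3]
finger_gap: 0.088
```

drive_tool(
  linear=[
    [0,0,0],
    [0,0,0],
    [0,0,0],
    [0,0,0],
    [0,0,0],
    [0,0,0],
    [0,0,0],
    [0,0,0],
    [0,0,0],
  ],
  rot=[
    [0,0,0],
    [0,0,0],
    [0,0,0],
    [0,0,0],
    [0,0,0],
    [0,0,0],
    [0,0,0],
    [0,0,0],
    [0,0,0],
  ],
  hand=[0.2,0.3,0.4,0.5,0.6,0.7,0.8,0.9,1],
)

```text
time: 12.55
tcp_pos: [0.5246, 0.1854, 0.039]
eef_rot: [0.711, -3.059, 0.001]
force: [-0.5, -0.1, 0.4]
finger_gap: 0.0276
```

drive_tool(
  linear=[
    [0,0,0],
    [0,0,-0.5],
    [0,0,-2],
    [0,0,-4],
    [0,0,-6],
    [0,0,-8],
    [0,0,-10],
    [0,0,-10],
  ],
  rot=[
    [0,0,0],
    [0,0,0],
    [0,0,0],
    [0,0,0],
    [0,0,0],
    [0,0,0],
    [0,0,0],
    [0,0,0],
  ],
  hand=[1,1,1,1,1,1,1,1],
)

```text
time: 13.35
tcp_pos: [0.5263, 0.1861, 0.1439]
eef_rot: [-0.71, 3.053, -0.001]
force: [-0.0, 0.2, -0.3]
finger_gap: 0.0277
```

```bash
python3 look.py wrist w8
python3 - <<'E'
from h import *
from plant import telemetry
s=telemetry.observe()
print(goto(s,[.5205,-.2083,.135],-2.1677))
E
```

```text
13.35 [0.5263 0.1861 0.1439] [-7.100e-01  3.053e+00 -1.000e-03] [-0.   0.2 -0.3] 0.027742533600892384 [ 0.28 -0.03  1.46 -0.    1.71 -1.75]
([17.86, -35.14, 0.65], [0.001, 0.004, 1.054])
```

View pics/w8.png

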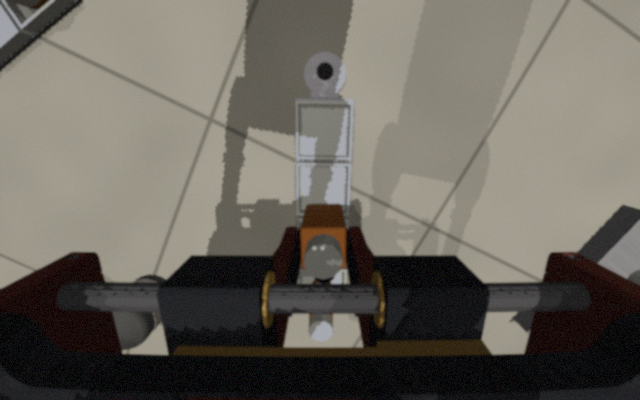

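The square bottle (322,235) is held straight. I'll carry it over.

drive_tool(
  linear=[
    [1.2,-2.3,0],
    [2.6,-5.2,0],
    [4.2,-8.2,0],
    [5.8,-11.4,0],
    [7.4,-14.6,0],
    [9,-17.8,0],
    [10.6,-21,0.1],
    [12.2,-24.1,0.2],
    [13.8,-27.2,0.3],
    [15.4,-30.4,0.4],
    [17,-33.5,0.5],
    [17.9,-35.1,0.6],
  ],
  rot=[
    [0,0,0.09],
    [0,0,0.18],
    [0,0,0.27],
    [0,0,0.36],
    [0,0,0.45],
    [0,0,0.54],
    [0,0,0.63],
    [0,0,0.72],
    [0,0,0.81],
    [0,0,0.9],
    [0,0,0.99],
    [0,0,1.054],
  ],
  hand=[1,1,1,1,1,1,1,1,1,1,1,1],
)

```text
time: 14.6
tcp_pos: [0.5189, -0.2104, 0.1338]
eef_rot: [0.932, 2.999, 0.002]
force: [-0.1, -0.3, -0.7]
finger_gap: 0.0278
```

drive_tool(
  linear=[
    [0,0,0],
    [0,0,0],
  ],
  rot=[
    [0,0,0],
    [0,0,0],
  ],
  hand=[1,1],
)

```text
time: 14.8
tcp_pos: [0.5183, -0.2102, 0.1325]
eef_rot: [-0.931, -3.0, -0.003]
force: [0.5, -0.7, 0.8]
finger_gap: 0.0276
```

```bash
python3 look.py wrist w9
python3 - <<'E'
from h import *
from plant import telemetry
s=telemetry.observe()
print(goto(s,[.5205,-.2083,.041],-2.1677))
E
```

```text
14.8 [ 0.5183 -0.2102  0.1325] [-0.931 -3.    -0.003] [ 0.5 -0.7  0.8] 0.027645058464030925 [-0.45 -0.02  1.47  0.    1.7  -1.42]
([-0.08, 0.2, 9.2], [0.002, -0.0, -0.004])
```

View pics/w9.png

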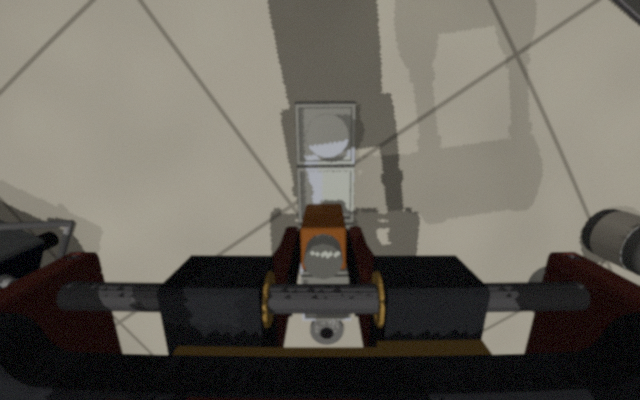

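drive_tool(
  linear=[
    [0,0.2,1.5],
    [0,0.2,3.5],
    [0,0.2,5.5],
    [0,0.2,7],
    [0,0.2,8],
    [0,0.2,8.6],
    [0,0.2,9],
    [0,0.2,9.2],
    [0,0.2,9.3],
    [0,0.2,9.3],
  ],
  rot=[
    [0,0,0],
    [0,0,0],
    [0,0,0],
    [0,0,0],
    [0,0,0],
    [0,0,0],
    [0,0,0],
    [0,0,0],
    [0,0,0],
    [0,0,0],
  ],
  hand=[1,1,1,1,1,1,1,1,1,1],
)

```text
time: 15.85
tcp_pos: [0.5201, -0.2079, 0.0404]
eef_rot: [0.93, 3.0, 0.003]
force: [0.8, 0.2, -0.5]
finger_gap: 0.0274
```

drive_tool(
  linear=[
    [0,0,0.05],
    [0,0,0.1],
    [0,0,0.1],
  ],
  rot=[
    [0,0,0],
    [0,0,0],
    [0,0,0],
  ],
  hand=[1,1,1],
)

```text
time: 16.15
tcp_pos: [0.5202, -0.208, 0.0396]
eef_rot: [0.93, 3.0, 0.003]
force: [-0.3, -0.0, -0.6]
finger_gap: 0.0277
```

drive_tool(
  linear=[
    [0,0,0.05],
    [0,0,0.1],
    [0,0,0.12],
  ],
  rot=[
    [0,0,0],
    [0,0,0],
    [0,0,0],
  ],
  hand=[1,1,1],
)

```text
time: 16.45
tcp_pos: [0.5204, -0.2081, 0.039]
eef_rot: [0.929, 2.999, 0.002]
force: [-0.4, 1.0, 3.6]
finger_gap: 0.0277
```

drive_tool(
  linear=[
    [0,0,0],
    [0,0,0],
    [0,0,0],
    [0,0,0],
    [0,0,0],
    [0,0,-1],
    [0,0,-3],
    [0,0,-6],
    [0,0,-9],
    [0,0,-12],
    [0,0,-13],
  ],
  rot=[
    [0,0,0],
    [0,0,0],
    [0,0,0],
    [0,0,0],
    [0,0,0],
    [0,0,0],
    [0,0,0],
    [0,0,0],
    [0,0,0],
    [0,0,0],
    [0,0,0],
  ],
  hand=[0.6,0.5,0.3,0,0,0,0,0,0,0,0],
)

```text
time: 17.55
tcp_pos: [0.5213, -0.2088, 0.1738]
eef_rot: [0.927, 2.993, 0.001]
force: [0.5, -0.2, 1.1]
finger_gap: 0.0879
```

```bash
python3 look.py wrist w10
python3 - <<'E'
from h import *
from plant import telemetry
s=telemetry.observe()
print(goto(s,[.5826,.2135,.17],2.024))
E
```

```text
17.55 [ 0.5213 -0.2088  0.1738] [9.270e-01 2.993e+00 1.000e-03] [ 0.5 -0.2  1.1] 0.08794464820637372 [-0.44 -0.02  1.4   0.    1.76 -1.41]
([18.84, 38.3, 0.34], [-0.001, 0.009, -1.054])
```

View pics/w10.png

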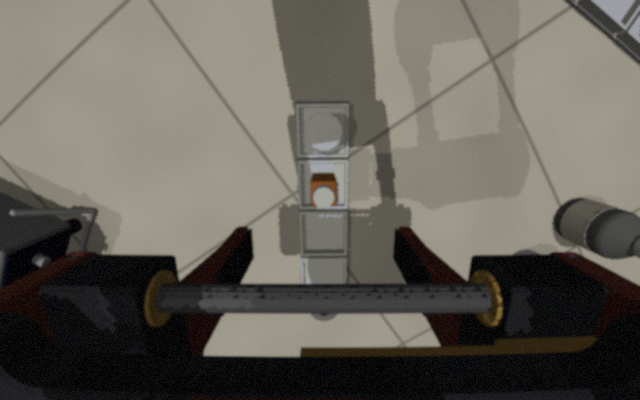

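The square bottle stands in cup 2 (323,190) and the jar in cup 1. Next is the neck bottle.

drive_tool(
  linear=[
    [1.2,2.5,0],
    [2.8,5.7,0],
    [4.5,9.1,0],
    [6.2,12.6,0],
    [7.9,16,0],
    [9.6,19.5,0],
    [11.3,22.9,0],
    [13,26.4,0],
    [14.7,29.8,0],
    [16.4,33.3,0],
    [18,36.6,0],
    [18.8,38.3,0],
  ],
  rot=[
    [0,0.009,-0.09],
    [0,0.009,-0.18],
    [0,0.009,-0.27],
    [0,0.009,-0.36],
    [0,0.009,-0.45],
    [0,0.009,-0.54],
    [0,0.009,-0.63],
    [0,0.009,-0.72],
    [0,0.009,-0.81],
    [0,0.009,-0.9],
    [0,0.009,-0.99],
    [0,0.009,-1.054],
  ],
  hand=[0,0,0,0,0,0,0,0,0,0,0,0],
)

```text
time: 18.8
tcp_pos: [0.5821, 0.2162, 0.1711]
eef_rot: [0.714, -3.056, 0.001]
force: [-0.4, 0.3, 0.3]
finger_gap: 0.0879
```

drive_tool(
  linear=[
    [0,0,0],
    [0,0,0],
  ],
  rot=[
    [0,0,0],
    [0,0,0],
  ],
  hand=[0,0],
)

```text
time: 19.0
tcp_pos: [0.5815, 0.216, 0.1691]
eef_rot: [0.712, -3.053, 0.002]
force: [0.6, -0.3, 0.4]
finger_gap: 0.0877
```

```bash
python3 look.py wrist w11
python3 - <<'E'
from h import *
import pickle
from plant import telemetry
s=telemetry.observe()
print(goto(s,[.5826,.2135,.038],2.024))
im=cv2.imread('pics/w11.png');cam=wristcam(pickle.load(open('w11.pkl','rb')))
for (x,y,z) in ((.5826,.2135,.089),(.641,.2375,.093)):
    u=proj(cam,[x,y,z])[0];cv2.drawMarker(im,tuple(np.round(u).astype(int)),(0,255,0),0,5,1)
cv2.imwrite('pics/w11z.png',cv2.resize(im[120:300,230:420],None,fx=3,fy=3,interpolation=cv2.INTER_CUBIC))
E
```

```text
19.0 [0.5815 0.216  0.1691] [ 7.120e-01 -3.053e+00  2.000e-03] [ 0.6 -0.3  0.4] 0.08772195037448248 [ 0.3   0.15  1.23 -0.    1.77 -1.73]
([-0.08, -0.2, 13.17], [0.0, -0.006, 0.004])
```

View pics/w11z.png

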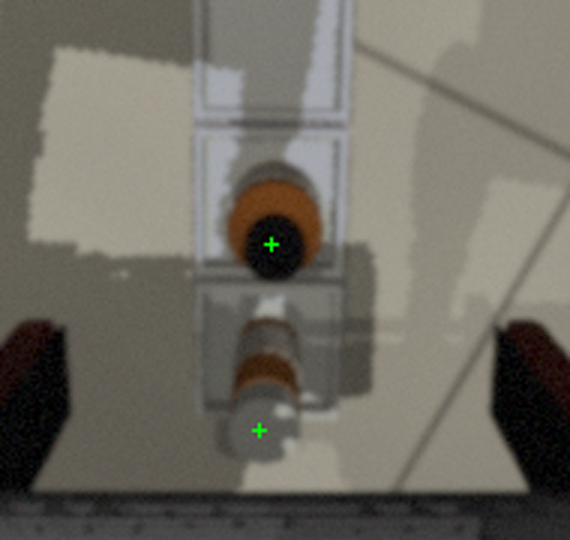

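drive_tool(
  linear=[
    [-0.1,-0.2,2.5],
    [-0.1,-0.2,5],
    [-0.1,-0.2,7],
    [-0.1,-0.2,8.5],
    [-0.1,-0.2,10],
    [-0.1,-0.2,11.5],
    [-0.1,-0.2,12.6],
    [-0.1,-0.2,13.1],
    [-0.1,-0.2,13.1],
  ],
  rot=[
    [0,-0.005,0],
    [0,-0.005,0],
    [0,-0.005,0],
    [0,-0.005,0],
    [0,-0.005,0],
    [0,-0.005,0],
    [0,-0.005,0],
    [0,-0.005,0],
    [0,-0.005,0],
  ],
  hand=[0,0,0,0,0,0,0,0,0],
)

```text
time: 19.95
tcp_pos: [0.5824, 0.2135, 0.0379]
eef_rot: [0.711, -3.058, 0.0]
force: [-0.3, -0.3, -0.5]
finger_gap: 0.0877
```

drive_tool(
  linear=[
    [0,0,0],
    [0,0,0],
    [0,0,0],
    [0,0,0],
    [0,0,0],
    [0,0,0],
    [0,0,0],
    [0,0,0],
    [0,0,0],
  ],
  rot=[
    [0,0,0],
    [0,0,0],
    [0,0,0],
    [0,0,0],
    [0,0,0],
    [0,0,0],
    [0,0,0],
    [0,0,0],
    [0,0,0],
  ],
  hand=[0.2,0.3,0.4,0.5,0.6,0.7,0.8,0.9,1],
)

```text
time: 20.85
tcp_pos: [0.5824, 0.2136, 0.0378]
eef_rot: [0.711, -3.058, 0.0]
force: [0.6, 0.5, -0.0]
finger_gap: 0.0326
```

drive_tool(
  linear=[
    [0,0,0],
    [0,0,-0.5],
    [0,0,-2],
    [0,0,-4.5],
    [0,0,-7],
    [0,0,-9.5],
    [0,0,-12],
    [0,0,-12],
  ],
  rot=[
    [0,0,0],
    [0,0,0],
    [0,0,0],
    [0,0,0],
    [0,0,0],
    [0,0,0],
    [0,0,0],
    [0,0,0],
  ],
  hand=[1,1,1,1,1,1,1,1],
)

```text
time: 21.65
tcp_pos: [0.5846, 0.2142, 0.1641]
eef_rot: [-0.71, 3.053, 0.001]
force: [0.2, 0.6, -0.4]
finger_gap: 0.0324
```

```bash
python3 look.py wrist w12
python3 - <<'E'
from h import *
from plant import telemetry
s=telemetry.observe()
print(goto(s,[.5734,-.2443,.155],-2.1677))
for n,u,z in (('buf',(289,124),.11),('beaker',(331,115),.075)):
    print(n,least_squares(lambda p:proj('top',[p[0],p[1],z])[0]-u,[.7,0]).x.round(3))
E
```

```text
21.65 [0.5846 0.2142 0.1641] [-7.100e-01  3.053e+00  1.000e-03] [ 0.2  0.6 -0.4] 0.03235427346555546 [ 0.3   0.14  1.24 -0.    1.75 -1.73]
([21.17, -40.66, 0.57], [0.001, 0.003, 1.054])
buf [0.755 0.045]
beaker [ 0.796 -0.043]
```

View pics/w12.png

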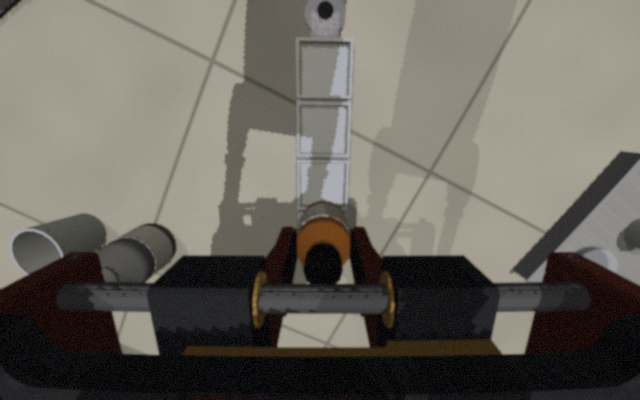

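The grip gap of 32 mm is smaller than the 36 mm body, so I'll check that the bottle is upright from the scene camera.

```bash
python3 look.py scene s12
python3 - <<'E'
import cv2
a=cv2.imread('pics/s12.png')[40:260,300:520];cv2.imwrite('pics/s12z.png',cv2.resize(a,None,fx=2.7,fy=2.7,interpolation=cv2.INTER_CUBIC))
E
```

```text
21.7 [0.5838 0.214  0.1611] [-0.711  3.057  0.   ] [ 0.1  0.2 -1.3] 0.03249538561230985 [ 0.3   0.14  1.25 -0.    1.75 -1.73]
```

View pics/s12z.png

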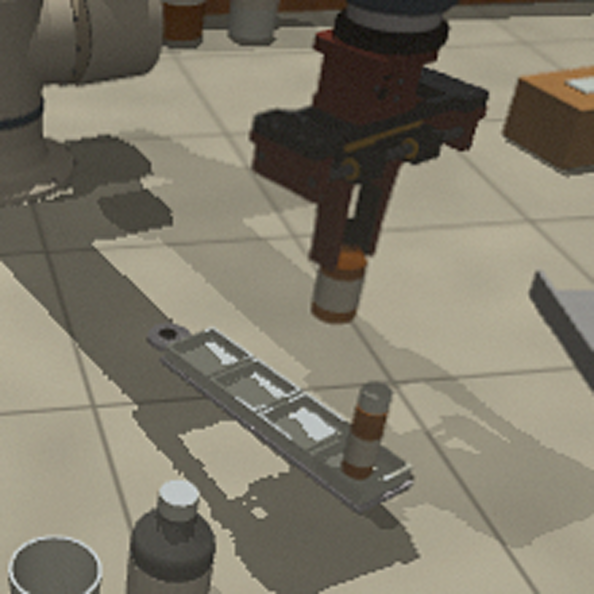

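The bottle is upright, leaning the same way in perspective as the vial. Carry it over.

drive_tool(
  linear=[
    [1.3,-2.5,0],
    [3,-5.8,0],
    [4.9,-9.4,0],
    [6.8,-13,0],
    [8.7,-16.7,0.1],
    [10.6,-20.3,0.1],
    [12.5,-24,0.2],
    [14.4,-27.6,0.2],
    [16.3,-31.3,0.3],
    [18.2,-35,0.4],
    [20.2,-38.8,0.4],
    [21.2,-40.6,0.5],
  ],
  rot=[
    [0,0,0.09],
    [0,0,0.18],
    [0,0,0.27],
    [0,0,0.36],
    [0,0,0.45],
    [0,0,0.54],
    [0,0,0.63],
    [0,0,0.72],
    [0,0,0.81],
    [0,0,0.9],
    [0,0,0.99],
    [0,0,1.054],
  ],
  hand=[1,1,1,1,1,1,1,1,1,1,1,1],
)

```text
time: 22.95
tcp_pos: [0.5705, -0.2473, 0.151]
eef_rot: [-0.932, -2.996, 0.001]
force: [0.0, 0.6, -0.3]
finger_gap: 0.0326
```

drive_tool(
  linear=[
    [0,0,0],
    [0,0,0],
  ],
  rot=[
    [0,0,0],
    [0,0,0],
  ],
  hand=[1,1],
)

```text
time: 23.15
tcp_pos: [0.5695, -0.247, 0.1485]
eef_rot: [-0.93, -2.993, -0.001]
force: [-0.6, 0.0, -0.4]
finger_gap: 0.0324
```

```bash
python3 look.py wrist w13
python3 - <<'E'
from h import *
from plant import telemetry
s=telemetry.observe()
print(goto(s,[.5734,-.2443,.04],-2.1677))
E
```

```text
23.15 [ 0.5695 -0.247   0.1485] [-9.300e-01 -2.993e+00 -1.000e-03] [-0.6  0.  -0.4] 0.0324476175298682 [-0.46  0.15  1.26 -0.    1.74 -1.43]
([-0.24, 0.37, 10.92], [-0.002, -0.006, -0.005])
```

View pics/w13.png

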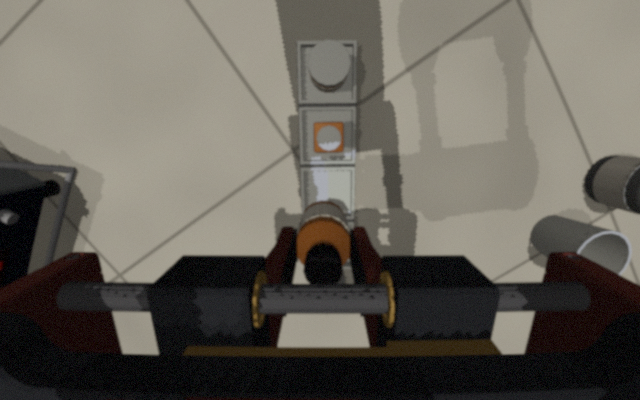

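drive_tool(
  linear=[
    [-0.2,0.4,2],
    [-0.2,0.4,4.5],
    [-0.2,0.4,7],
    [-0.2,0.4,8.8],
    [-0.2,0.4,9.8],
    [-0.2,0.4,10.4],
    [-0.2,0.4,10.7],
    [-0.2,0.4,10.9],
    [-0.2,0.4,11],
    [-0.2,0.4,11],
  ],
  rot=[
    [0,-0.006,0],
    [0,-0.006,0],
    [0,-0.006,0],
    [0,-0.006,0],
    [0,-0.006,0],
    [0,-0.006,0],
    [0,-0.006,0],
    [0,-0.006,0],
    [0,-0.006,0],
    [0,-0.006,0],
  ],
  hand=[1,1,1,1,1,1,1,1,1,1],
)

```text
time: 24.2
tcp_pos: [0.5735, -0.244, 0.0399]
eef_rot: [0.931, 3.0, -0.002]
force: [-0.3, -0.1, -0.1]
finger_gap: 0.0325
```

drive_tool(
  linear=[
    [0,0,0.05],
    [0,0,0.1],
    [0,0,0.1],
  ],
  rot=[
    [0,0,0],
    [0,0,0],
    [0,0,0],
  ],
  hand=[1,1,1],
)

```text
time: 24.5
tcp_pos: [0.5735, -0.2441, 0.0391]
eef_rot: [0.931, 3.0, -0.002]
force: [-0.4, 0.1, -0.8]
finger_gap: 0.0326
```

drive_tool(
  linear=[
    [0,0,0.05],
    [0,0,0.1],
    [0,0,0.12],
  ],
  rot=[
    [0,0,0],
    [0,0,0],
    [0,0,0],
  ],
  hand=[1,1,1],
)

```text
time: 24.8
tcp_pos: [0.5736, -0.2441, 0.0379]
eef_rot: [0.931, 3.0, -0.003]
force: [-0.4, 0.1, 0.9]
finger_gap: 0.0325
```

drive_tool(
  linear=[
    [0,0,0.05],
    [0,0,0.08],
    [0,0,0.08],
  ],
  rot=[
    [0,0,0],
    [0,0,0],
    [0,0,0],
  ],
  hand=[1,1,1],
)

```text
time: 25.1
tcp_pos: [0.5739, -0.2443, 0.0377]
eef_rot: [0.93, 2.999, -0.003]
force: [-0.6, 0.6, 2.3]
finger_gap: 0.0324
```

drive_tool(
  linear=[
    [0,0,0],
    [0,0,0],
    [0,0,0],
    [0,0,0],
    [0,0,0],
    [0,0,-1],
    [0,0,-3],
    [0,0,-6],
    [0,0,-9],
    [0,0,-12],
    [0,0,-13],
  ],
  rot=[
    [0,0,0],
    [0,0,0],
    [0,0,0],
    [0,0,0],
    [0,0,0],
    [0,0,0],
    [0,0,0],
    [0,0,0],
    [0,0,0],
    [0,0,0],
    [0,0,0],
  ],
  hand=[0.55,0.45,0.25,0,0,0,0,0,0,0,0],
)

```text
time: 26.2
tcp_pos: [0.575, -0.2446, 0.1729]
eef_rot: [0.928, 2.993, -0.004]
force: [0.3, -0.7, 0.6]
finger_gap: 0.0878
```

```bash
python3 look.py wrist w14
python3 - <<'E'
from h import *
from plant import telemetry
s=telemetry.observe()
print(goto(s,[.6405,.238,.18],2.024))
E
```

```text
26.2 [ 0.575  -0.2446  0.1729] [ 0.928  2.993 -0.004] [ 0.3 -0.7  0.6] 0.08783028780377247 [-0.46  0.15  1.22 -0.    1.76 -1.43]
([21.92, 43.49, -0.92], [-0.005, 0.008, -1.055])
```

View pics/w14.png

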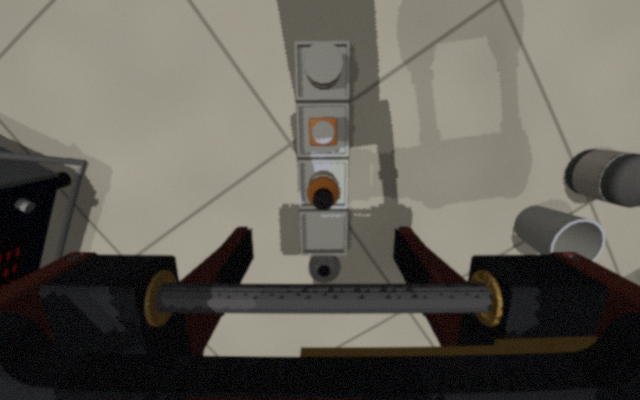

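The neck bottle is upright in cup 3 (322,190). Last is the slim vial. The path at z 0.17–0.18 clears the 110 mm buffer bottle.

drive_tool(
  linear=[
    [1.3,2.5,0],
    [3.1,6.2,-0.1],
    [5.1,10.1,-0.2],
    [7.1,14,-0.3],
    [9.1,18,-0.4],
    [11.1,21.9,-0.5],
    [13.1,25.9,-0.6],
    [15,29.8,-0.7],
    [17,33.8,-0.8],
    [19,37.7,-0.9],
    [21,41.6,-0.9],
    [21.9,43.5,-0.9],
  ],
  rot=[
    [-0.005,0.008,-0.09],
    [-0.005,0.008,-0.18],
    [-0.005,0.008,-0.27],
    [-0.005,0.008,-0.36],
    [-0.005,0.008,-0.45],
    [-0.005,0.008,-0.54],
    [-0.005,0.008,-0.63],
    [-0.005,0.008,-0.72],
    [-0.005,0.008,-0.81],
    [-0.005,0.008,-0.9],
    [-0.005,0.008,-0.99],
    [-0.005,0.008,-1.055],
  ],
  hand=[0,0,0,0,0,0,0,0,0,0,0,0],
)

```text
time: 27.45
tcp_pos: [0.6397, 0.2418, 0.1772]
eef_rot: [0.715, -3.056, -0.001]
force: [0.0, -1.0, -0.7]
finger_gap: 0.0876
```

drive_tool(
  linear=[
    [0,0,0],
    [0,0,0],
  ],
  rot=[
    [0,0,0],
    [0,0,0],
  ],
  hand=[0,0],
)

```text
time: 27.65
tcp_pos: [0.6391, 0.2416, 0.175]
eef_rot: [0.714, -3.053, -0.0]
force: [-1.4, -0.4, 0.1]
finger_gap: 0.0879
```

```bash
python3 look.py wrist w15
python3 - <<'E'
from h import *
import pickle
from plant import telemetry
s=telemetry.observe()
print(goto(s,[.6405,.238,.045],2.024))
im=cv2.imread('pics/w15.png');cam=wristcam(pickle.load(open('w15.pkl','rb')))
for (x,y,z) in ((.6405,.238,.093),):
    u=proj(cam,[x,y,z])[0];cv2.drawMarker(im,tuple(np.round(u).astype(int)),(0,255,0),0,5,1)
cv2.imwrite('pics/w15z.png',cv2.resize(im[120:300,230:420],None,fx=3,fy=3,interpolation=cv2.INTER_CUBIC))
E
```

```text
27.65 [0.6391 0.2416 0.175 ] [ 0.714 -3.053 -0.   ] [-1.4 -0.4  0.1] 0.08786952737471135 [ 0.31  0.32  1.01  0.    1.81 -1.72]
([-0.05, -0.31, 13.08], [0.001, -0.005, 0.005])
```

View pics/w15z.png

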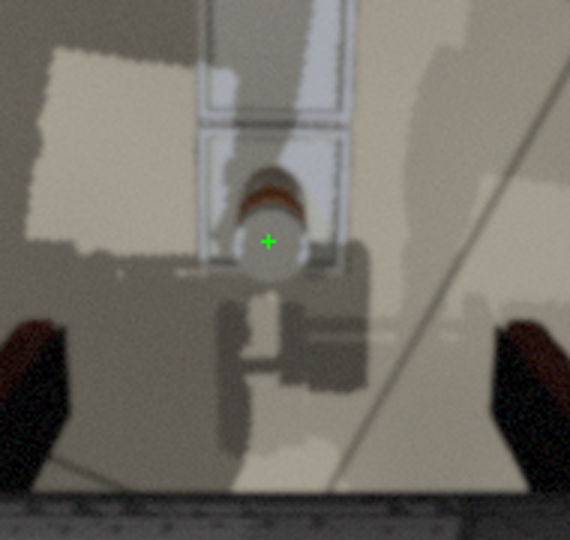

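drive_tool(
  linear=[
    [-0.2,-0.3,2.5],
    [-0.2,-0.3,5],
    [-0.2,-0.3,7],
    [-0.2,-0.3,8.5],
    [-0.2,-0.3,10],
    [-0.2,-0.3,11.5],
    [-0.2,-0.3,12.6],
    [-0.2,-0.3,13],
    [-0.2,-0.3,13],
  ],
  rot=[
    [0,-0.005,0],
    [0,-0.005,0],
    [0,-0.005,0],
    [0,-0.005,0],
    [0,-0.005,0],
    [0,-0.005,0],
    [0,-0.005,0],
    [0,-0.005,0],
    [0,-0.005,0],
  ],
  hand=[0,0,0,0,0,0,0,0,0],
)

```text
time: 28.6
tcp_pos: [0.6416, 0.2387, 0.0451]
eef_rot: [0.713, -3.058, -0.002]
force: [0.1, -0.6, 0.2]
finger_gap: 0.0879
```

drive_tool(
  linear=[
    [0,0,0],
    [0,0,0],
    [0,0,0],
    [0,0,0],
    [0,0,0],
    [0,0,0],
    [0,0,0],
    [0,0,0],
    [0,0,0],
    [0,0,0],
  ],
  rot=[
    [0,0,0],
    [0,0,0],
    [0,0,0],
    [0,0,0],
    [0,0,0],
    [0,0,0],
    [0,0,0],
    [0,0,0],
    [0,0,0],
    [0,0,0],
  ],
  hand=[0.2,0.3,0.4,0.5,0.6,0.7,0.8,0.9,1,1],
)

```text
time: 29.6
tcp_pos: [0.6416, 0.2387, 0.0451]
eef_rot: [0.713, -3.058, -0.002]
force: [0.2, 0.2, -0.1]
finger_gap: 0.0249
```

drive_tool(
  linear=[
    [0,0,0],
    [0,0,-0.5],
    [0,0,-2],
    [0,0,-4.5],
    [0,0,-7],
    [0,0,-9.5],
    [0,0,-12],
    [0,0,-14],
    [0,0,-14],
  ],
  rot=[
    [0,0,0],
    [0,0,0],
    [0,0,0],
    [0,0,0],
    [0,0,0],
    [0,0,0],
    [0,0,0],
    [0,0,0],
    [0,0,0],
  ],
  hand=[1,1,1,1,1,1,1,1,1],
)

```text
time: 30.5
tcp_pos: [0.6432, 0.239, 0.191]
eef_rot: [-0.712, 3.053, 0.003]
force: [0.0, 0.3, 0.2]
finger_gap: 0.0247
```

```bash
python3 look.py wrist w16
python3 - <<'E'
from h import *
from plant import telemetry
s=telemetry.observe()
print(goto(s,[.6264,-.2802,.18],-2.1677))
E
```

```text
30.5 [0.6432 0.239  0.191 ] [-7.120e-01  3.053e+00  3.000e-03] [0.  0.3 0.2] 0.024680540284834844 [ 0.31  0.32  0.99  0.    1.82 -1.72]
([24.42, -45.84, 0.7], [0.003, 0.003, 1.055])
```

View pics/w16.png

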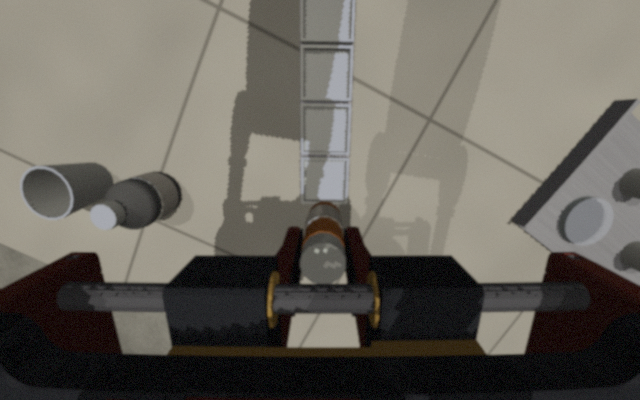

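drive_tool(
  linear=[
    [1.3,-2.5,0],
    [3.4,-6.4,0],
    [5.6,-10.5,0],
    [7.8,-14.7,0],
    [10,-18.8,0],
    [12.2,-23,0],
    [14.4,-27.1,0],
    [16.6,-31.2,0.1],
    [18.9,-35.4,0.2],
    [21.1,-39.5,0.3],
    [23.3,-43.7,0.4],
    [24.4,-45.8,0.4],
  ],
  rot=[
    [0,0,0.09],
    [0,0,0.18],
    [0,0,0.27],
    [0,0,0.36],
    [0,0,0.45],
    [0,0,0.54],
    [0,0,0.63],
    [0,0,0.72],
    [0,0,0.81],
    [0,0,0.9],
    [0,0,0.99],
    [0,0,1.055],
  ],
  hand=[1,1,1,1,1,1,1,1,1,1,1,1],
)

```text
time: 31.75
tcp_pos: [0.6248, -0.2836, 0.1804]
eef_rot: [-0.934, -2.999, -0.004]
force: [-0.3, 1.0, -1.2]
finger_gap: 0.0249
```

drive_tool(
  linear=[
    [0,0,0],
    [0,0,0],
  ],
  rot=[
    [0,0,0],
    [0,0,0],
  ],
  hand=[1,1],
)

```text
time: 31.95
tcp_pos: [0.624, -0.2837, 0.1782]
eef_rot: [-0.933, -2.995, -0.006]
force: [0.8, 0.1, -1.0]
finger_gap: 0.0247
```

```bash
python3 look.py wrist w17
python3 - <<'E'
from h import *
from plant import telemetry
s=telemetry.observe()
print(goto(s,[.6264,-.2802,.0465],-2.1677))
E
```

```text
31.95 [ 0.624  -0.2837  0.1782] [-0.933 -2.995 -0.006] [ 0.8  0.1 -1. ] 0.02468231272272124 [-0.48  0.33  1.    0.    1.82 -1.44]
([-0.08, 0.28, 13.24], [0.003, -0.004, -0.005])
```

View pics/w17.png

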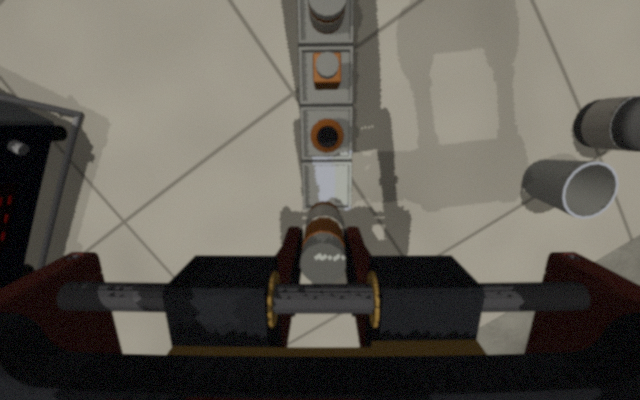

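drive_tool(
  linear=[
    [-0.1,0.3,2.5],
    [-0.1,0.3,5],
    [-0.1,0.3,7.5],
    [-0.1,0.3,9.5],
    [-0.1,0.3,11],
    [-0.1,0.3,12],
    [-0.1,0.3,12.6],
    [-0.1,0.3,13],
    [-0.1,0.3,13.2],
    [-0.1,0.3,13.2],
  ],
  rot=[
    [0,0,0],
    [0,-0.004,0],
    [0,-0.004,0],
    [0,-0.004,0],
    [0,-0.004,0],
    [0,-0.004,0],
    [0,-0.004,0],
    [0,-0.004,0],
    [0,-0.004,0],
    [0,-0.004,0],
  ],
  hand=[1,1,1,1,1,1,1,1,1,1],
)

```text
time: 33.0
tcp_pos: [0.627, -0.2803, 0.0475]
eef_rot: [0.932, 2.999, 0.004]
force: [-0.1, 0.1, -0.3]
finger_gap: 0.0246
```

drive_tool(
  linear=[
    [0,0,0.05],
    [0,0,0.1],
    [0,0,0.1],
  ],
  rot=[
    [0,0,0],
    [0,0,0],
    [0,0,0],
  ],
  hand=[1,1,1],
)

```text
time: 33.3
tcp_pos: [0.6271, -0.2804, 0.0468]
eef_rot: [0.932, 2.998, 0.004]
force: [-0.4, 0.1, 0.1]
finger_gap: 0.0252
```

drive_tool(
  linear=[
    [0,0,0.05],
    [0,0,0.1],
    [0,0,0.12],
  ],
  rot=[
    [0,0,0],
    [0,0,0],
    [0,0,0],
  ],
  hand=[1,1,1],
)

```text
time: 33.6
tcp_pos: [0.6271, -0.2804, 0.0455]
eef_rot: [0.932, 2.998, 0.004]
force: [-0.7, -0.1, -0.4]
finger_gap: 0.025
```

drive_tool(
  linear=[
    [0,0,0.04],
    [0,0,0.08],
    [0,0,0.08],
  ],
  rot=[
    [0,0,0],
    [0,0,0],
    [0,0,0],
  ],
  hand=[1,1,1],
)

```text
time: 33.9
tcp_pos: [0.6272, -0.2805, 0.045]
eef_rot: [0.932, 2.998, 0.003]
force: [-1.4, 0.7, 1.2]
finger_gap: 0.0247
```

drive_tool(
  linear=[
    [0,0,0.04],
    [0,0,0.06],
    [0,0,0.06],
  ],
  rot=[
    [0,0,0],
    [0,0,0],
    [0,0,0],
  ],
  hand=[1,1,1],
)

```text
time: 34.2
tcp_pos: [0.6274, -0.2806, 0.0449]
eef_rot: [0.931, 2.997, 0.003]
force: [-0.3, 0.3, 1.9]
finger_gap: 0.025
```

drive_tool(
  linear=[
    [0,0,0],
    [0,0,0],
    [0,0,0],
    [0,0,0],
    [0,0,0],
    [0,0,-1],
    [0,0,-3],
    [0,0,-6],
    [0,0,-9],
    [0,0,-12],
    [0,0,-15],
  ],
  rot=[
    [0,0,0],
    [0,0,0],
    [0,0,0],
    [0,0,0],
    [0,0,0],
    [0,0,0],
    [0,0,0],
    [0,0,0],
    [0,0,0],
    [0,0,0],
    [0,0,0],
  ],
  hand=[0.65,0.55,0.3,0,0,0,0,0,0,0,0],
)

```text
time: 35.3
tcp_pos: [0.6268, -0.2807, 0.1973]
eef_rot: [0.931, 2.996, 0.003]
force: [1.1, -0.8, 0.2]
finger_gap: 0.0877
```

drive_tool(
  linear=[
    [2,3,-1],
    [4,7,-1],
    [6,11,-1],
    [8,15,-1],
    [9,19,-1],
    [9,21,-1],
    [9,21,-1],
  ],
  rot=[
    [0,0,0],
    [0,0,0],
    [0,0,0],
    [0,0,0],
    [0,0,0],
    [0,0,0],
    [0,0,0],
  ],
  hand=[0,0,0,0,0,0,0],
)

```text
time: 36.0
tcp_pos: [0.6723, -0.0536, 0.2082]
eef_rot: [0.925, 2.998, 0.004]
force: [0.4, -1.2, 0.5]
finger_gap: 0.0879
```

```bash
python3 look.py scene s18; python3 look.py top t18
```

```text
36.0 [ 0.6723 -0.0536  0.2082] [0.925 2.998 0.004] [ 0.4 -1.2  0.5] 0.08794876646753623 [-0.13  0.3   0.99  0.    1.85 -1.1 ]
36.05 [ 0.6718 -0.0556  0.2081] [0.927 2.997 0.003] [ 0.7 -0.4  0.2] 0.08749807121332756 [-0.13  0.3   0.99  0.    1.85 -1.1 ]
```

View pics/s18.png

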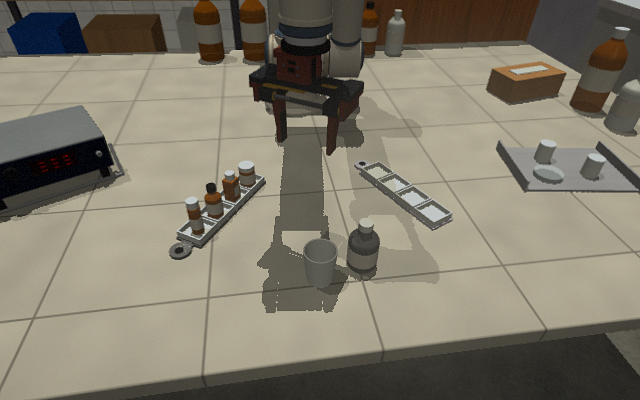

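View pics/t18.png

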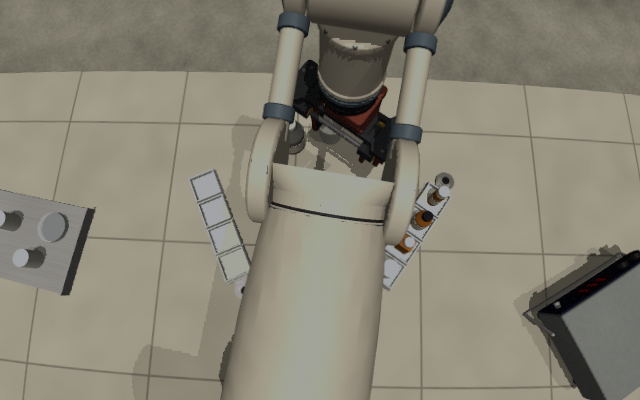

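The scene view shows all four upright. From the empty rack's tab (180,250) they run slim (193,215), neck (212,200), square (231,185), jar (246,173). The beaker and buffer bottle look unmoved. I'll settle and hand in.

drive_tool(
  linear=[
    [0,0,0],
    [0,0,0],
    [0,0,0],
  ],
  rot=[
    [0,0,0],
    [0,0,0],
    [0,0,0],
  ],
  hand=[0,0,0],
)

```text
time: 36.4
tcp_pos: [0.6713, -0.058, 0.2084]
eef_rot: [0.932, 2.995, 0.002]
force: [0.6, -0.4, 0.8]
finger_gap: 0.088
```

```bash
python3 -c "
from plant import arm
print(arm.sign_off())"
```

```text
the job is handed in; nothing more can be done
None
```

All four bottles now stand upright in the grey rack in reversed order. From its tab they run slim vial, neck bottle, square bottle, wide jar; in the full rack, the order from the tab was jar, square, neck, slim. Each bottle was lowered until I felt light contact (2–4 N) before I let go, and the job took about 36 s.

The last scene and top pictures show the order is right, and the beaker and buffer bottle look undisturbed. The gripper was open, well clear and reading only noise-level force at hand-in.

Two readings disagreed, with no visible effect:
- **Rack positions:** the cameras differed by about 3–5 mm, so I averaged them; this is well within the cups' slack.
- **Grip openings:** the round bottles read 1–4 mm narrower than their nominal diameters (the neck bottle was the worst, 32 against 36 mm). A picture showed the neck bottle upright in the grip.

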